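# Load and close the mounting mould

### The arm

A 6-joint arm with a two-finger parallel gripper is mounted at the origin on the work surface. World frame = base frame: x ahead of the robot, y to its left, z up, the work surface at z = 0. Lengths are in m, angles in rad, forces in N, time in s.
With the tool pointing down it reaches from about 0.4 to 0.825 m from the base axis. Payload 7 kg.
Tool frame: the origin (TCP) lies between the finger pads; the fingertips stand 22 mm ahead of it and the grasp point (between the pads) lies 3 mm ahead of it; z points along the fingers, y is the direction in which the jaws open and shut (so a half turn about z gives the same grasp; the last joint's range is limited). The gripper opens to 88 mm and grips with 3 to 60 N. Pads are 19 mm wide; open, the fingers measure 130 mm over their backs; the gripper's body (78 mm by 193 mm) begins 47 mm behind the grasp point.
Start: joints at [-0.833, 0.359, 0.012, 0, -1.224, -0.288], TCP at [0.293, -0.608, 0.249] pointing down, gripper open.
Joint ranges: [-3.07, 3.07], [-1.43, 2.12], [-1.02, 1.25], [-3.03, 1.67], [-3.05, -0], [-3.03, 3.03]. Speed limits (rad/s): [2.39, 2.39, 3.01, 3.14, 3.14, 3.14].

### API

Orientations are given as [roll, pitch, yaw] about the fixed x, y, z axes, in that order (R = Rz(yaw) Ry(pitch) Rx(roll)).
In Python, from station import * gives the robot as it stands. The module is installed in compiled form; this text tells all that it offers.
- The arm moves only by the tool move_arm, never from a script. Its argument "rows" is a list of rows, each an object with "delta_rot": the turn, a rotation vector about the world's x, y, z in degrees, a list of three; "delta_pos": the shift along the world's x, y, z in cm, a list of three; "hand": the finger opening in cm, from 0 to 8.76. A call has exactly 10 rows; each row shifts and turns the commanded pose from where the row before left it; what a row does not reach is not made up. A row lasts 1/10 s, in which the tool goes at most 50 mm and 8.59 degrees, less where a joint would pass 70% of its speed; a pose out of reach is approached as far as the arm can. A call is refused whole if a number of a shift passes 5 or a number of a turn 8.59, either way. A call with a gripper value outside its range is refused whole. The fingers move at their own pace and stop on an object; "force" is the grip in N (left out, the last holds). Time passes only in rows, so rows that do not move let the fingers close, or fill a call up. It gives the time, the measured TCP pose, the force and the opening at its end, in the units of the state.
- get_state(): the state, without advancing time (a new reading comes with each control period).
- grab_frame(name): name is "scene" or "top"; returns the picture (400x640x3 uint8, blue, green, red); there is no depth.
- camera_info(name): a dict with "camera_matrix" (3x3 intrinsics, pixels), "world_from_camera" (4x4, takes a point from camera to world coordinates). Camera axes: x right, y down, z forward; pixel columns grow to the right and rows downward; lengths in m; the calibration is good to about 2 mm. A picture is of the moment at which its call begins. camera_info takes no time and is no camera call.
- job_done(): hands the job in, once; it reports no verdict.
The state is a dict: "t": time; "q": joint angles; "qd": joint speeds; "joint_efforts": joint torques, N m; "eef_pos": TCP position; "ee_rot": TCP orientation; "force": force on the tool from outside, world axes, zero at the start; "moment": the same for the moment, N m; "width": finger opening in m.
Only numpy, scipy, OpenCV 4.12 (cv2) and the standard library are available. Lean on these libraries where they do the work, as an engineer would, in place of code of your own. Each camera call takes 0.05 s, during which the arm holds its last target.

### The job

Load the mould for mounting a specimen: set the small brass specimen, the same way up as it lies, in the middle of the ram on the mould base, lay the black resin tablet centred on top of it, lower the wide sleeve over both until it stands flat on the base plate round the ram, and then close the sleeve with the knobbed cap, its spigot down in the sleeve's mouth and its flange flat on the rim. Work in that order, set each part down rather than dropping it, and leave the narrow sleeve, the funnel and the scoop where they are.

Things in the scene. Friction and masses are not known exactly. Their poses are not given: they have to be found in the camera images.
- base: Mould base, fixed to the bench: square aluminium plate 100 x 100 x 14 mm with four screw heads and, at its centre, the steel ram, a round boss 42 mm in diameter whose flat top is 20 mm above the bench (6 mm above the plate). Origin: centre of the plate's underside, on the bench; z up along the ram's axis; x and y along the plate's edges.
- specimen: Specimen: brass bar offcut, a small rectangular block 30 (x) x 22 (y) x 22 (z) mm, about 120 g, lying loose on the bench, 22 mm tall. Origin: centre of its underside; z up.
- preform: Resin tablet (moulding preform): solid black disc 34 mm in diameter, 16 mm thick, about 22 g, lying flat. Origin: centre of its underside; z up along its axis.
- sleeve: Wide mould sleeve: bright steel tube open at both ends, standing upright; outside diameter 66 mm, bore 52 mm, 60 mm tall, about 0.5 kg. The wider and taller of the two tubes. Origin: centre of its underside; z up along its axis.
- short_sleeve: Narrow sleeve for another mould, not used: steel tube standing upright, outside diameter 52 mm, bore 38 mm, 35 mm tall. Leave it where it is. Origin: centre of its underside.
- cap: Mould cap, standing upright: from below up a steel spigot 44 mm in diameter and 10 mm tall, a steel flange 66 mm in diameter and 10 mm thick, a stem 14 mm thick and 16 mm long, and a round black knob 36 mm in diameter and 20 mm tall; 56 mm tall in all, about 0.4 kg. Origin: centre of the spigot's underside; z up along its axis.
- funnel: White plastic funnel standing mouth down, 90 mm wide at the bench, 120 mm tall. Not used, leave alone. Origin: centre of its underside.
- scoop: White plastic spoon 170 mm long lying flat on the bench. Not used, leave alone. Origin: on the bench, roughly below the middle of its length; x along it towards the bowl.
Not all that is in view belongs to the job. Several things have the shape of the preform; the one meant has the colours described above. Leave any brown look-alike of the cap alone.

How it is judged:
By the outcome, as a careful person would: the job done as asked, in the order asked, and still so for the second after the job is handed in, with the robot touching nothing.
It also fails if it takes over 112 s, if anything falls off the work surface, if the arm or the gripper's body presses on something with over 40 N, if the wrist force passes 120 N, or if a joint passes its speed limit or range.

## Working session

There is one attempt and no reset: what is moved stays moved. The work goes in short steps, Python scripts to look and compute and a tool call to move; the robot and the scene stay as the last step left them, time stands still between calls to the robot, and variables do not carry over. Pictures are saved under pics/ and viewed, and the job is handed in when it is done.

Besides the shell and the picture viewer there is one more tool, called after "Request:" as name([rows], argument=value, ...), one row to a line, values as JSON. move_arm: Moves the arm, as the interface text tells. Its arguments: {"type":"object","properties":{"rows":{"type":"array"},"force":{"type":"number"}},"required":["rows"]}

```bash
mkdir -p pics
python3 - <<'E'
from station import *
import cv2,numpy as np
np.set_printoptions(precision=4,suppress=True)
print(get_state())
for n in("scene","top"):
    cv2.imwrite(f"pics/{n}0.png",grab_frame(n)); c=camera_info(n); print(n,c["camera_matrix"],c["world_from_camera"])
E
```

```text
{'t': 0.0, 'q': array([-0.8329,  0.3594,  0.0111, -0.0004, -1.2241, -0.2881]), 'qd': array([ 0.0017, -0.0009,  0.0008, -0.001 , -0.0005, -0.0002]), 'joint_efforts': array([  0.0006, -58.272 ,  29.3069,   6.9976,   0.0068,  -0.0002]), 'eef_pos': array([ 0.2933, -0.6075,  0.2477]), 'ee_rot': array([ 3.14  , -0.0001, -2.6919]), 'force': array([0.2213, 0.3738, 0.278 ]), 'moment': array([-0.0362, -0.0363, -0.0119]), 'width': 0.08747433502841406}
scene [[423.4282   0.     315.7366]
 [  0.     423.4282 195.7084]
 [  0.       0.       1.    ]] [[-0.834   0.4629 -0.3002  0.861 ]
 [ 0.5515  0.6852 -0.4757  0.5209]
 [-0.0146 -0.5623 -0.8268  0.9649]
 [ 0.      0.      0.      1.    ]]
top [[392.1166   0.     317.6051]
 [  0.     392.1166 192.5646]
 [  0.       0.       1.    ]] [[-0.0079 -0.9847  0.174   0.2779]
 [-0.9999  0.0058 -0.0122  0.0146]
 [ 0.011  -0.1741 -0.9847  1.2716]
 [ 0.      0.      0.      1.    ]]
```

View pics/scene0.png

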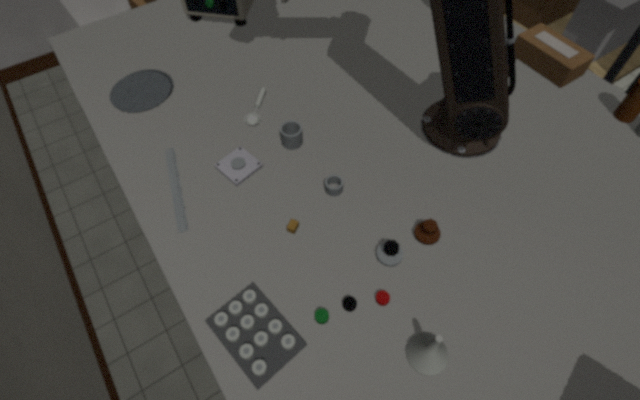

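View pics/top0.png

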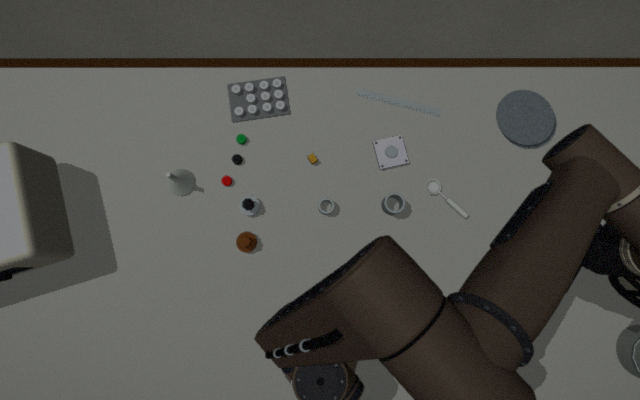

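The candidates in the scene picture:
- **Base:** (238,165).
- **Specimen:** (293,226).
- **Wide sleeve:** (291,135). The narrow one is at (333,185).
- **Steel cap with black knob:** (389,251). The brown look-alike is at (427,232).
- **Discs:** black (349,303), green (321,315) and red (382,297). The black one is the preform.

Next I'll confirm these in an enlarged crop.

Run:
```python
from station import *
import cv2,numpy as np
for n in("scene","top"):
    f=np.mean([grab_frame(n).astype(float) for _ in range(4)],0); np.save(f"{n}.npy",f)
s=np.load("scene.npy");t=np.load("top.npy")
g=lambda im:np.clip(255*(im/255)**0.6,0,255).astype(np.uint8)
cv2.imwrite("pics/sc1.png",cv2.resize(g(s[110:330,205:455]),None,fx=2.7,fy=2.7,interpolation=cv2.INTER_CUBIC))
cv2.imwrite("pics/tc1.png",cv2.resize(g(t[120:265,220:420]),None,fx=4,fy=4,interpolation=cv2.INTER_CUBIC))
```

```text
(no output)
```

View pics/sc1.png

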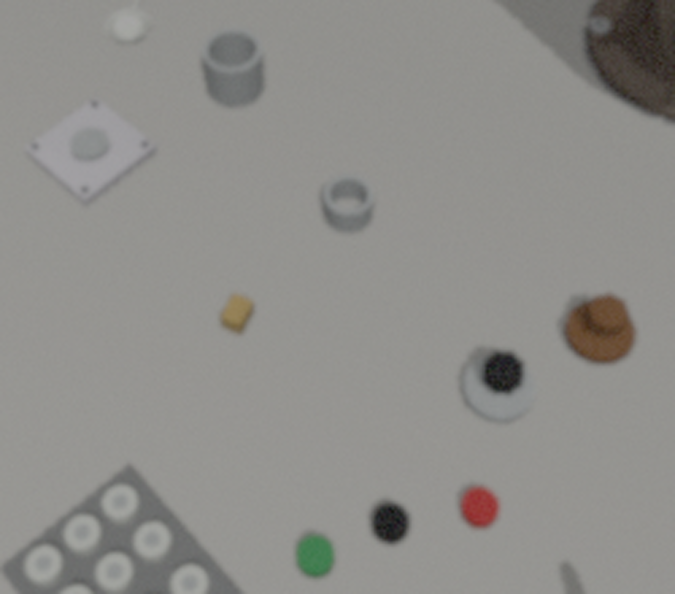

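View pics/tc1.png

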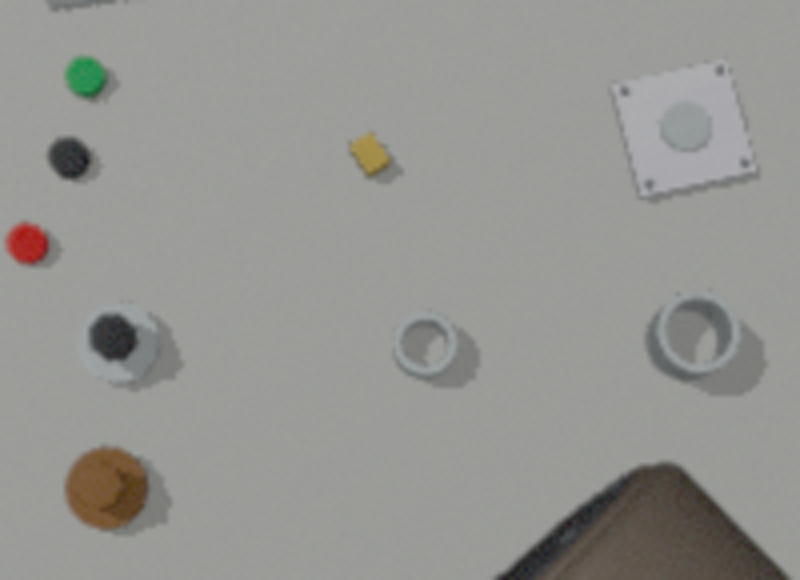

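The enlarged crop confirms the preform as the black disc at scene (349,303); green (321,315) and red (382,297) have the same shape but the wrong colour. The cap is the steel one with the black knob at (389,251), not the brown one. The wide sleeve is the taller tube at (291,135). Now measuring.

```bash
cat > h.py <<'E'
import cv2,numpy as np
from station import *
np.set_printoptions(precision=4,suppress=True)
CI={n:camera_info(n) for n in("scene","top")}
def ray(n,p,z):
    K=CI[n]["camera_matrix"];T=CI[n]["world_from_camera"]
    d=T[:3,:3]@np.linalg.inv(K)@np.array([p[0],p[1],1.]);o=T[:3,3]
    return (o+d*(z-o[2])/d[2])[:2]
def proj(n,P):
    K=CI[n]["camera_matrix"];T=np.linalg.inv(CI[n]["world_from_camera"])
    c=K@(T[:3,:3]@np.asarray(P,float)+T[:3,3]);return c[:2]/c[2]
def up(im,c,r=25,k=8):
    "affine crop; returns enlarged float image and function back to px"
    x0,y0=c[0]-r,c[1]-r
    M=np.array([[k,0,-x0*k],[0,k,-y0*k]],float)
    return cv2.warpAffine(im.astype(np.float32),M,(2*r*k,2*r*k),flags=cv2.INTER_CUBIC),lambda p:np.array([p[0]/k+x0,p[1]/k+y0])
def blob(mask,back,r=25,k=8):
    cs,_=cv2.findContours(mask.astype(np.uint8),cv2.RETR_EXTERNAL,cv2.CHAIN_APPROX_NONE)
    cs=[c for c in cs if cv2.contourArea(c)>20*k*k*.3]
    c=min(cs,key=lambda c:np.hypot(*(c[:,0].mean(0)-r*k)))
    m=cv2.moments(c);return back((m['m10']/m['m00'],m['m01']/m['m00'])),c
E
python3 - <<'E'
from h import *
F={n:np.load(n+".npy") for n in CI}
sat=lambda im:im.max(2)-im.min(2)
P={"spec":((293,226),(313,159),.011),"pre":((349,303),(237,159),.008),"knob":((391,247),(248,204),.046)}
out={}
for k,(a,b,z) in P.items():
  for n,c in (("scene",a),("top",b)):
    im,back=up(F[n],c,15)
    v=sat(im) if k=="spec" else -im.mean(2)
    v=cv2.GaussianBlur(v,(0,0),4)
    bg=np.median(v[:, :10]) if k!="knob" else np.median(v); 
    pk=np.percentile(v[100:140,100:140],80)
    m=v>(bg+pk)/2
    p,ct=blob(m,back,15); w=ray(n,p,z); out[k,n]=p
    print(k,n,p,w*1000,cv2.contourArea(ct)/64, bg,pk)
    if k=="spec":
      r=cv2.minAreaRect(ct); 
      q=[ray(n,back(x),.022)*1000 for x in cv2.boxPoints(r)]; print(np.array(q))
    vis=np.clip(im,0,255).astype(np.uint8).copy(); cv2.drawContours(vis,[ct],-1,(0,0,255),1); cv2.imwrite(f"pics/m_{k}_{n}.png",vis)
rows=[np.hstack([cv2.imread(f"pics/m_{k}_{n}.png") for k in P]) for n in CI]
# base, sleeve
r2=[]
for k,a,b in(("base",(239,165),(391,152)),("sleeve",(291,135),(394,204))):
  for n,c in (("scene",a),("top",b)):
    im,back=up(F[n],c,26,7); im=np.clip(255*(im/255)**.6,0,255); r2.append(im.astype(np.uint8))
cv2.imwrite("pics/m1.png",np.vstack(rows)); cv2.imwrite("pics/m2.png",cv2.resize(np.vstack([np.hstack(r2[:2]),np.hstack(r2[2:])]),(600,600)))
E
```

```text
spec scene [292.2541 225.1422] [616.4634  15.1099] 96.125 4.712322 60.626614
[[638.8571  19.4178]
 [609.6727   0.2965]
 [599.624   22.3091]
 [628.7759  40.9491]]
spec top [312.0161 157.9201] [617.4651  16.6922] 55.6171875 4.0822563 89.41624
[[621.2346  34.1816]
 [633.8412  15.7047]
 [607.9876  -0.7657]
 [595.471   17.6805]]
pre scene [348.915  303.1203] [616.3739 265.8384] 167.03125 -103.900566 -8.464207
pre top [237.2286 159.274 ] [614.8573 264.5984] 89.4375 -113.162 -18.593685
knob scene [390.4427 247.4467] [461.1538 219.3583] 193.59375 -95.99706 -9.979475
knob top [248.1742 204.0542] [459.0298 218.6242] 110.6484375 -111.85993 -16.660782
```

View pics/m1.png

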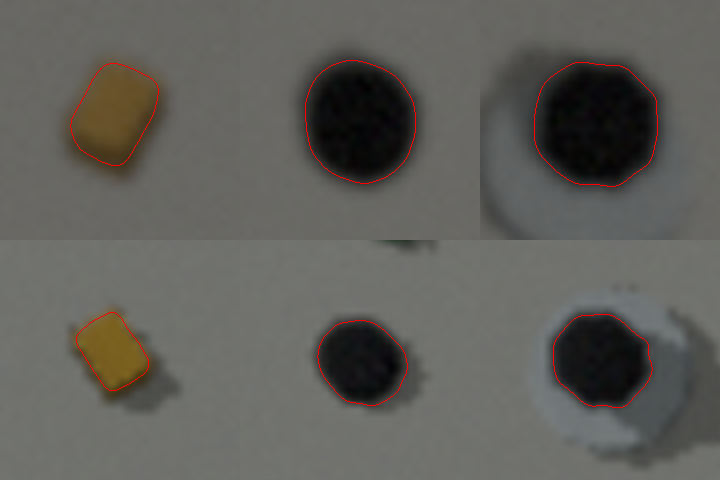

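View pics/m2.png

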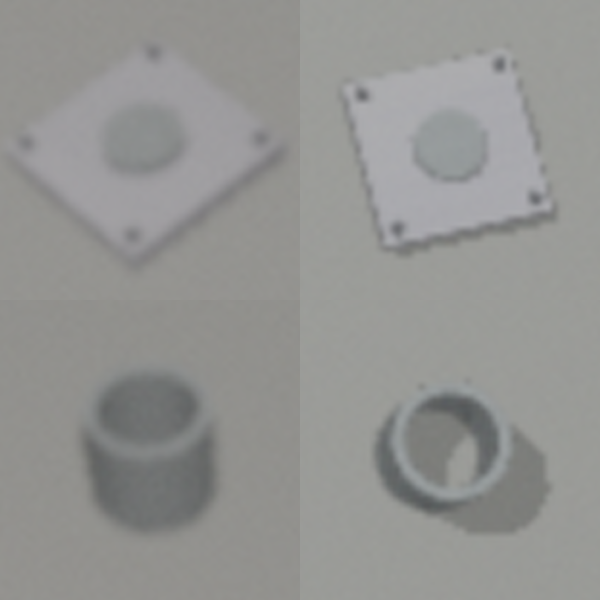

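Run:
```python
from h import *
F={n:np.load(n+".npy") for n in CI}
# screws
def dark(n,c,r=5):
    im,back=up(F[n],c,r,8); v=cv2.GaussianBlur(-im.mean(2),(0,0),4)
    bg=np.percentile(v,40);y,x=np.unravel_index(v[16:-16,16:-16].argmax(),(48,48));m=v>(bg+v[y+16,x+16])/2
    return blob(m,back,r,2)[0] if 0 else back((x+16,y+16))
s=5.77
for n,o,L in(("scene",(213,139),[(27,143),(153,52),(261,138),(132,235)]),("top",(365,126),[(63,94),(199,65),(236,199),(98,230)])):
    W=np.array([ray(n,dark(n,(int(round(o[0]+a/s)),int(round(o[1]+b/s)))),.016) for a,b in L])*1000
    print(n,"screws",W.tolist(),"mean",W.mean(0))
    d=W[2]-W[0],W[3]-W[1];print("diag ang",[np.degrees(np.arctan2(x[1],x[0])) for x in d])
for n,c,z in(("scene",(238,163),.020),("top",(391,151),.020)):
    im,back=up(F[n],c,10,8); v=cv2.GaussianBlur(im[...,2]-im[...,1],(0,0),6)  # ram greener than plate
    a=v[60:100,60:100].mean(); b=np.percentile(v,85); p,ct=blob(v<(a+b)/2,back,10); print("ram",n,p,ray(n,p,z)*1000,cv2.contourArea(ct)/64,a,b)
# sleeve
im,back=up(F["top"],(394,203),20,8); v=cv2.GaussianBlur(im.mean(2),(0,0),3); bg=np.percentile(v,75)
print("bg",bg,v.max())
m=v>(bg+np.percentile(v,99))/2
cs,_=cv2.findContours(m.astype(np.uint8),cv2.RETR_EXTERNAL,cv2.CHAIN_APPROX_NONE); ct=max(cs,key=cv2.contourArea)
e=cv2.fitEllipse(cv2.convexHull(ct)); print("rim top",back(e[0]),np.array(e[1])/8,ray("top",back(e[0]),.06)*1000)
vis=np.clip(im*1.6,0,255).astype(np.uint8);cv2.ellipse(vis,e,(0,0,255),1)
im,back=up(F["scene"],(291,135),20,8); v=cv2.GaussianBlur(im.mean(2),(0,0),3); bg=np.percentile(v,80)
m=v<(bg*.93); p,ct=blob(m,back,20)
print("sil scene",p,ray("scene",p,.03)*1000,cv2.contourArea(ct)/64)
v2=np.clip(im*1.6,0,255).astype(np.uint8);cv2.drawContours(v2,[ct],-1,(0,0,255),1)
# spec low threshold
for n,c in(("scene",(293,226)),("top",(313,159))):
    im,back=up(F[n],c,15);v=cv2.GaussianBlur(im.max(2)-im.min(2),(0,0),4)
    p,ct=blob(v>20,back,15);print("spec",n,p,ray(n,p,.011)*1000,cv2.contourArea(ct)/64,cv2.minAreaRect(ct))
# cap flange silhouettes skipped
cv2.imwrite("pics/m3.png",np.hstack([vis,v2]))
```

```text
scene screws [[688.9058303480269, -275.43045402146737], [608.825653867932, -292.5787377542823], [589.4233669967055, -198.6331095038819], [669.5603414105559, -180.52864355230335]] mean [ 639.1788 -236.7927]
diag ang [np.float64(142.33298432863552), np.float64(61.54090955230736)]
top screws [[668.0915248429222, -195.9767592043569], [686.404227388949, -276.5652499568338], [606.2220763729744, -293.32378239266876], [577.7421827042969, -219.73862767916052]] mean [ 634.615  -246.4011]
diag ang [np.float64(-122.43822875525724), np.float64(152.3919345791562)]
ram scene [237.6905 162.8603] [ 640.2003 -242.473 ] 126.0078125 -2.8834715 1.6977705
ram top [390.9066 150.9848] [ 637.4468 -244.5849] 115.1875 -5.8673406 -0.065360375
bg 110.63376 113.10316
rim top [382.8801 183.8894] [ 6.7921 11.0076] [ 518.6188 -206.5626]
sil scene [291.0648 135.5948] [ 463.3926 -237.3628] 601.65625
spec scene [292.2559 225.3403] [616.7727  15.6197] 126.6171875 ((113.600341796875, 114.18685150146484), (81.82353210449219, 111.52941131591797), 28.07248878479004)
spec top [312.0101 158.0116] [617.1522  16.714 ] 78.2734375 ((112.32939910888672, 112.01765441894531), (85.82337951660156, 64.6551513671875), 57.52880859375)
```

View pics/m3.png

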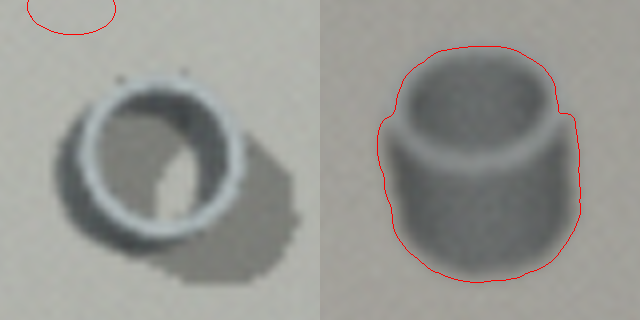

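Run:
```python
from h import *
F={n:np.load(n+".npy") for n in CI}
im,back=up(F["top"],(394,203),20,8); v=cv2.GaussianBlur(im[...,0]-im[...,2],(0,0),3)
print(np.percentile(v,[5,50,90,97,99]))
m=v>(np.median(v)+np.percentile(v,98.5))/2
m=((m)&(cv2.GaussianBlur(im.mean(2),(0,0),3)>88)).astype(np.uint8)
cs,_=cv2.findContours(m,cv2.RETR_EXTERNAL,cv2.CHAIN_APPROX_NONE); ct=max(cs,key=lambda c:cv2.contourArea(cv2.convexHull(c)))
e=cv2.fitEllipse(cv2.convexHull(ct)); print("rim top",back(e[0]),np.array(e[1])/8,ray("top",back(e[0]),.06)*1000, "expect diam", 392*66/1240)
vis=np.clip(im*1.6,0,255).astype(np.uint8);cv2.drawContours(vis,[ct],-1,(0,255,0),1);cv2.ellipse(vis,e,(0,0,255),1)
im,back=up(F["scene"],(291,135),20,8); v=cv2.GaussianBlur(im.mean(2),(0,0),3)
# bore: dark region enclosed by rim
m=(v<np.percentile(v,80)*.80).astype(np.uint8)
cs,_=cv2.findContours(m,cv2.RETR_EXTERNAL,cv2.CHAIN_APPROX_NONE)
v2=np.clip(im*1.6,0,255).astype(np.uint8)
for c in cs:
    if cv2.contourArea(c)>1500:
        e=cv2.fitEllipse(c);print("scene",back(e[0]),np.array(e[1])/8,ray("scene",back(e[0]),.06)*1000);cv2.ellipse(v2,e,(0,0,255),1)
cv2.imwrite("pics/m4.png",np.hstack([vis,v2]))
# predicted projections for check
for X in((.463,-.237),):
  print([proj(n,[*X,.06]) for n in CI])
```

```text
[-3.5076 -2.5642  3.9958  5.9719  6.6176]
rim top [394.3377 202.2508] [20.0873 21.4809] [ 459.8154 -240.3432] expect diam 20.864516129032257
scene [291.263  139.7015] [18.9498 24.7003] [ 483.8814 -199.3865]
scene [290.4256 128.0458] [12.3621 18.3064] [ 462.2991 -239.0898]
[array([290.5966, 128.585 ]), array([393.2304, 201.2518])]
```

View pics/m4.png

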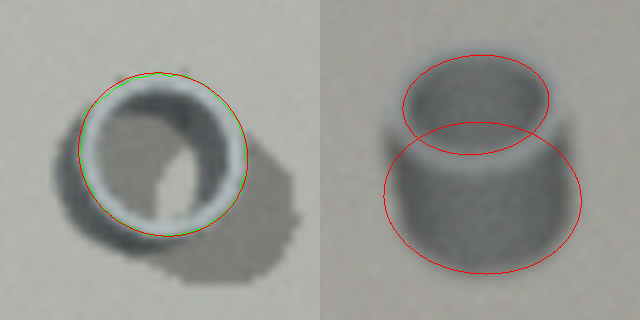

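Estimates in mm:

| Part | x | y | Yaw |
|---|---|---|---|
| Ram | 638.8 | -243.5 | about 12° |
| Specimen | 617 | 16 | about 32.7° |
| Preform | 615.6 | 265.2 | n/a |
| Sleeve | 461 | -239.5 | n/a |
| Cap | 460 | 219 | n/a |

First I'll move towards the specimen.

Request:
move_arm([
  {"delta_pos":[2,3.9,-0.5],"delta_rot":[0,0,0.7],"hand":8.7},
  {"delta_pos":[2,3.9,-0.5],"delta_rot":[0,0,0.7],"hand":8.7},
  {"delta_pos":[2,3.9,-0.5],"delta_rot":[0,0,0.7],"hand":8.7},
  {"delta_pos":[2,3.9,-0.5],"delta_rot":[0,0,0.7],"hand":8.7},
  {"delta_pos":[2,3.9,-0.5],"delta_rot":[0,0,0.7],"hand":8.7},
  {"delta_pos":[2,3.9,-0.5],"delta_rot":[0,0,0.7],"hand":8.7},
  {"delta_pos":[2,3.9,-0.5],"delta_rot":[0,0,0.7],"hand":8.7},
  {"delta_pos":[2,3.9,-0.5],"delta_rot":[0,0,0.7],"hand":8.7},
  {"delta_pos":[2,3.9,-0.5],"delta_rot":[0,0,0.7],"hand":8.7},
  {"delta_pos":[2,3.9,-0.5],"delta_rot":[0,0,0.6],"hand":8.7},
], force=20)

```text
t: 1.5
eef_pos: [0.4941, -0.2161, 0.1988]
ee_rot: [-3.141, 0.001, -2.571]
force: [0.7, 0.2, 0.3]
width: 0.0872
```

Request:
move_arm([
  {"delta_pos":[2.05,3.87,0],"delta_rot":[0,0,0],"hand":8.7},
  {"delta_pos":[2.05,3.87,0],"delta_rot":[0,0,0],"hand":8.7},
  {"delta_pos":[2.05,3.87,0],"delta_rot":[0,0,0],"hand":8.7},
  {"delta_pos":[2.05,3.87,0],"delta_rot":[0,0,0],"hand":8.7},
  {"delta_pos":[2.05,3.87,0],"delta_rot":[0,0,0],"hand":8.7},
  {"delta_pos":[2.05,3.87,-1],"delta_rot":[0,0,0],"hand":8.0},
  {"delta_pos":[0,0,-3],"delta_rot":[0,0,0],"hand":7},
  {"delta_pos":[0,0,-3],"delta_rot":[0,0,0],"hand":6},
  {"delta_pos":[0,0,-3],"delta_rot":[0,0,0],"hand":5},
  {"delta_pos":[0,0,0],"delta_rot":[0,0,0],"hand":5},
])

```text
t: 2.5
eef_pos: [0.6137, 0.0139, 0.0945]
ee_rot: [3.139, -0.007, -2.572]
force: [-0.2, 0.1, -0.5]
width: 0.0541
```

Run:
```python
from h import *
print(get_state()["eef_pos"])
for n,c in(("scene",(293,222)),("top",(313,159))):
    f=grab_frame(n); x,y=c; cv2.imwrite(f"pics/a_{n}.png",cv2.resize(np.clip(f[y-50:y+50,x-60:x+60].astype(float)*1.5,0,255).astype(np.uint8),None,fx=4,fy=4,interpolation=cv2.INTER_CUBIC))
a=[cv2.imread(f"pics/a_{n}.png") for n in("scene","top")];cv2.imwrite("pics/a1.png",cv2.resize(np.hstack(a),(800,333)))
```

```text
[0.6137 0.0139 0.0945]
```

View pics/a1.png

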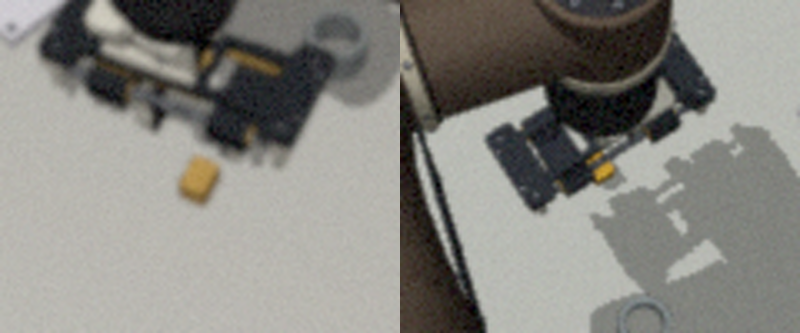

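Request:
move_arm([
  {"delta_pos":[0,0,0],"delta_rot":[0,0,0],"hand":5},
  {"delta_pos":[0.3,0.2,-1],"delta_rot":[0,0,0],"hand":5},
  {"delta_pos":[0,0,-1],"delta_rot":[0,0,0],"hand":5},
  {"delta_pos":[0,0,-1],"delta_rot":[0,0,0],"hand":5},
  {"delta_pos":[0,0,-1],"delta_rot":[0,0,0],"hand":5},
  {"delta_pos":[0,0,-1],"delta_rot":[0,0,0],"hand":5},
  {"delta_pos":[0,0,0],"delta_rot":[0,0,0],"hand":5},
  {"delta_pos":[0,0,0],"delta_rot":[0,0,0],"hand":5},
  {"delta_pos":[0,0,0],"delta_rot":[0,0,0],"hand":5},
  {"delta_pos":[0,0,0],"delta_rot":[0,0,0],"hand":5},
])

```text
t: 3.6
eef_pos: [0.6198, 0.0165, 0.0491]
ee_rot: [-3.141, 0.001, -2.571]
force: [0.2, 0.1, -0.8]
width: 0.0503
```

Request:
move_arm([
  {"delta_pos":[-0.28,-0.03,-0.8],"delta_rot":[0,0,0],"hand":5},
  {"delta_pos":[0,0,-0.8],"delta_rot":[0,0,0],"hand":5},
  {"delta_pos":[0,0,-0.85],"delta_rot":[0,0,0],"hand":5},
  {"delta_pos":[0,0,0],"delta_rot":[0,0,0],"hand":5},
  {"delta_pos":[0,0,0],"delta_rot":[0,0,0],"hand":4},
  {"delta_pos":[0,0,0],"delta_rot":[0,0,0],"hand":3},
  {"delta_pos":[0,0,0],"delta_rot":[0,0,0],"hand":2.5},
  {"delta_pos":[0,0,0],"delta_rot":[0,0,0],"hand":2},
  {"delta_pos":[0,0,0],"delta_rot":[0,0,0],"hand":1.5},
  {"delta_pos":[0,0,0],"delta_rot":[0,0,0],"hand":1.5},
])

```text
t: 4.6
eef_pos: [0.6166, 0.0161, 0.0241]
ee_rot: [3.142, 0.0, -2.571]
force: [-0.1, 0.0, -0.6]
width: 0.0214
```

Request:
move_arm([
  {"delta_pos":[0,0,1],"delta_rot":[0,0,0],"hand":1.5},
  {"delta_pos":[0,0,2],"delta_rot":[0,0,0],"hand":1.5},
  {"delta_pos":[0,0,3],"delta_rot":[0,0,0],"hand":1.5},
  {"delta_pos":[0.2,-3,0],"delta_rot":[0,0,0],"hand":1.5},
  {"delta_pos":[0.4,-4,0],"delta_rot":[0,0,0],"hand":1.5},
  {"delta_pos":[0.4,-4,0],"delta_rot":[0,0,0],"hand":1.5},
  {"delta_pos":[0.4,-4,0],"delta_rot":[0,0,0],"hand":1.5},
  {"delta_pos":[0.4,-4,0],"delta_rot":[0,0,0],"hand":1.5},
  {"delta_pos":[0.2,-4,0],"delta_rot":[0,0,0],"hand":1.5},
  {"delta_pos":[0.2,-2.95,0],"delta_rot":[0,0,0],"hand":1.5},
])

```text
t: 5.6
eef_pos: [0.6384, -0.2459, 0.0847]
ee_rot: [-3.141, -0.0, -2.572]
force: [0.9, -0.1, -1.7]
width: 0.022
```

Request:
move_arm([
  {"delta_pos":[0,0,0],"delta_rot":[0,0,0],"hand":1.5},
  {"delta_pos":[0,0,-1],"delta_rot":[0,0,0],"hand":1.5},
  {"delta_pos":[0,0,-1],"delta_rot":[0,0,0],"hand":1.5},
  {"delta_pos":[0,0,-0.5],"delta_rot":[0,0,0],"hand":1.5},
  {"delta_pos":[0,0,0],"delta_rot":[0,0,0],"hand":1.5},
  {"delta_pos":[0,0,0],"delta_rot":[0,0,0],"hand":1.5},
  {"delta_pos":[0,0,0],"delta_rot":[0,0,0],"hand":1.5},
  {"delta_pos":[0,0,0],"delta_rot":[0,0,0],"hand":1.5},
  {"delta_pos":[0,0,0],"delta_rot":[0,0,0],"hand":1.5},
  {"delta_pos":[0,0,0],"delta_rot":[0,0,0],"hand":1.5},
])

```text
t: 6.6
eef_pos: [0.6387, -0.2435, 0.0593]
ee_rot: [-3.141, 0.0, -2.571]
force: [0.3, -0.2, -2.0]
width: 0.0217
```

Run:
```python
from h import *
s=get_state();print(s["eef_pos"],s["force"])
for n,c in(("scene",(238,160)),("top",(391,150))):
    f=grab_frame(n); x,y=c; cv2.imwrite(f"pics/a_{n}.png",cv2.resize(np.clip(f[y-40:y+40,x-48:x+48].astype(float)*1.5,0,255).astype(np.uint8),None,fx=4,fy=4,interpolation=cv2.INTER_CUBIC))
a=[cv2.imread(f"pics/a_{n}.png") for n in("scene","top")];cv2.imwrite("pics/a2.png",np.hstack(a))
```

```text
[ 0.6387 -0.2435  0.0593] [ 0.2649 -0.1718 -2.0135]
```

View pics/a2.png

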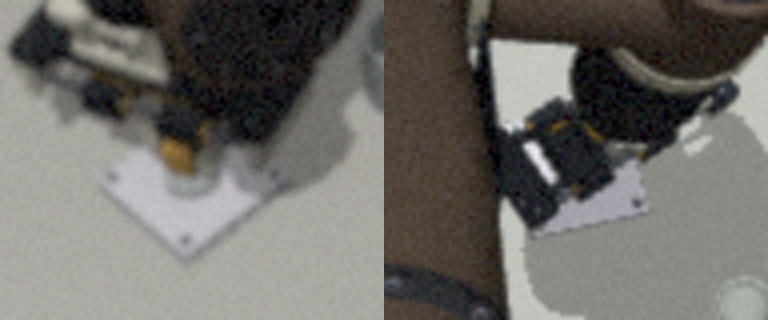

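The brass is held above the ram in the scene crop at about (176,155), with the ram below it at (190,180). Lowering slowly.

Request:
move_arm([
  {"delta_pos":[0,0,-0.4],"delta_rot":[0,0,0],"hand":1.5},
  {"delta_pos":[0,0,-0.4],"delta_rot":[0,0,0],"hand":1.5},
  {"delta_pos":[0,0,-0.3],"delta_rot":[0,0,0],"hand":1.5},
  {"delta_pos":[0,0,-0.15],"delta_rot":[0,0,0],"hand":1.5},
  {"delta_pos":[0,0,-0.1],"delta_rot":[0,0,0],"hand":1.5},
  {"delta_pos":[0,0,-0.05],"delta_rot":[0,0,0],"hand":1.5},
  {"delta_pos":[0,0,-0.05],"delta_rot":[0,0,0],"hand":1.5},
  {"delta_pos":[0,0,-0.05],"delta_rot":[0,0,0],"hand":1.5},
  {"delta_pos":[0,0,0],"delta_rot":[0,0,0],"hand":1.5},
  {"delta_pos":[0,0,0],"delta_rot":[0,0,0],"hand":1.5},
])

```text
t: 7.7
eef_pos: [0.6387, -0.2435, 0.0442]
ee_rot: [-3.141, 0.0, -2.571]
force: [0.0, -0.5, -0.8]
width: 0.0221
```

Request:
move_arm([
  {"delta_pos":[0,0,-0.03],"delta_rot":[0,0,0],"hand":1.5},
  {"delta_pos":[0,0,0],"delta_rot":[0,0,0],"hand":2.6},
  {"delta_pos":[0,0,0],"delta_rot":[0,0,0],"hand":3.5},
  {"delta_pos":[0,0,0],"delta_rot":[0,0,0],"hand":4.5},
  {"delta_pos":[0,0,0],"delta_rot":[0,0,0],"hand":4.5},
  {"delta_pos":[0,0,1],"delta_rot":[0,0,0],"hand":4.5},
  {"delta_pos":[0,0,2],"delta_rot":[0,0,0],"hand":4.5},
  {"delta_pos":[0,0,3],"delta_rot":[0,0,0],"hand":4.5},
  {"delta_pos":[0,0,3],"delta_rot":[0,0,0],"hand":4.5},
  {"delta_pos":[0,4,0],"delta_rot":[0,0,0],"hand":5},
])

```text
t: 8.7
eef_pos: [0.6413, -0.2068, 0.1395]
ee_rot: [-3.135, 0.005, -2.574]
force: [0.2, 0.9, -0.3]
width: 0.0481
```

Request:
move_arm([
  {"delta_pos":[-0.23,4.4,0],"delta_rot":[0,0,0],"hand":5.5},
  {"delta_pos":[-0.23,4.4,0],"delta_rot":[0,0,0],"hand":5.5},
  {"delta_pos":[-0.23,4.4,0],"delta_rot":[0,0,0],"hand":5.5},
  {"delta_pos":[-0.23,4.4,0],"delta_rot":[0,0,0],"hand":5.5},
  {"delta_pos":[-0.23,4.4,0],"delta_rot":[0,0,0],"hand":5.5},
  {"delta_pos":[-0.23,4.4,0],"delta_rot":[0,0,0],"hand":5.5},
  {"delta_pos":[-0.23,4.4,0],"delta_rot":[0,0,0],"hand":5.5},
  {"delta_pos":[-0.23,4.4,0],"delta_rot":[0,0,0],"hand":5.5},
  {"delta_pos":[-0.23,4.4,0],"delta_rot":[0,0,0],"hand":5.5},
  {"delta_pos":[-0.23,4.4,0],"delta_rot":[0,0,0],"hand":5.5},
])

```text
t: 9.7
eef_pos: [0.6155, 0.2385, 0.1349]
ee_rot: [-3.142, 0.001, -2.571]
force: [0.9, 0.5, 0.4]
width: 0.0552
```

Run:
```python
from h import *
for n,c in(("scene",(238,163)),("top",(391,150))):
    f=np.mean([grab_frame(n).astype(float) for _ in range(2)],0)
    im,back=up(f,c,22,8)
    v=cv2.GaussianBlur(im.max(2)-im.min(2),(0,0),4)
    p,ct=blob(v>22,back,22); print(n,p,ray(n,p,.031)*1000,cv2.contourArea(ct)/64,cv2.minAreaRect(ct))
    q=np.clip(im*1.6,0,255).astype(np.uint8);cv2.drawContours(q,[ct],-1,(0,0,255),1); cv2.imwrite(f"pics/a_{n}.png",q)
    R=proj(n,[.6388,-.2435,.02]); print("ram exp",R)
a=[cv2.imread(f"pics/a_{n}.png") for n in("scene","top")];cv2.imwrite("pics/a3.png",np.hstack(a))
print(get_state()["eef_pos"])
```

```text
scene [236.806  159.8069] [ 639.7024 -244.8854] 104.546875 ((166.30401611328125, 150.1719970703125), (78.86719512939453, 102.2680435180664), 34.695152282714844)
ram exp [237.9593 162.4124]
top [391.4362 149.4992] [ 639.3263 -244.2537] 78.171875 ((178.88742065429688, 171.9979705810547), (81.3832015991211, 67.82684326171875), 54.162349700927734)
ram exp [390.5632 150.5914]
[0.6154 0.2378 0.1342]
```

View pics/a3.png

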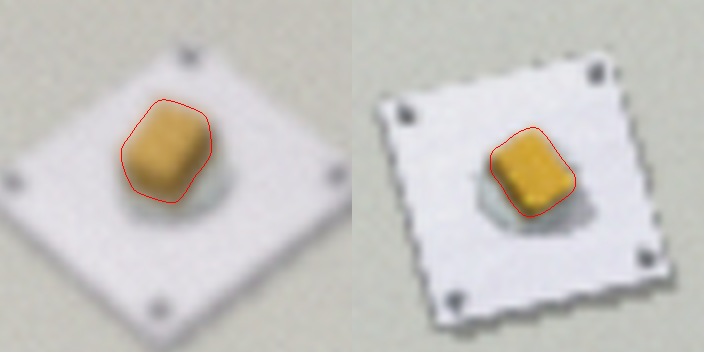

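The specimen stands on the ram at about (639.5,-244.5), within about 1 mm of the ram's centre. Now the preform.

Request:
move_arm([
  {"delta_pos":[0,1.7,-1],"delta_rot":[0,0,0],"hand":5.5},
  {"delta_pos":[0,1.04,-2],"delta_rot":[0,0,0],"hand":5.5},
  {"delta_pos":[0,0,-3],"delta_rot":[0,0,0],"hand":5.5},
  {"delta_pos":[0,0,-2],"delta_rot":[0,0,0],"hand":5.5},
  {"delta_pos":[0,0,-1],"delta_rot":[0,0,0],"hand":5.5},
  {"delta_pos":[0,0,0],"delta_rot":[0,0,0],"hand":5.5},
  {"delta_pos":[0,0,0],"delta_rot":[0,0,0],"hand":5.5},
  {"delta_pos":[0,0,0],"delta_rot":[0,0,0],"hand":5.5},
  {"delta_pos":[0,0,0],"delta_rot":[0,0,0],"hand":5.5},
  {"delta_pos":[0,0,0],"delta_rot":[0,0,0],"hand":5.5},
])

```text
t: 10.9
eef_pos: [0.616, 0.2642, 0.0447]
ee_rot: [3.141, 0.001, -2.571]
force: [-0.3, 0.7, 1.0]
width: 0.0551
```

Run:
```python
from h import *
print(get_state()["eef_pos"])
for n,c in(("scene",(349,300)),("top",(237,159))):
    f=grab_frame(n); x,y=c; cv2.imwrite(f"pics/a_{n}.png",cv2.resize(np.clip(f[y-40:y+40,x-48:x+48].astype(float)*1.6,0,255).astype(np.uint8),None,fx=4,fy=4,interpolation=cv2.INTER_CUBIC))
a=[cv2.imread(f"pics/a_{n}.png") for n in("scene","top")];cv2.imwrite("pics/a4.png",np.hstack(a))
```

```text
[0.616  0.2642 0.0447]
```

View pics/a4.png

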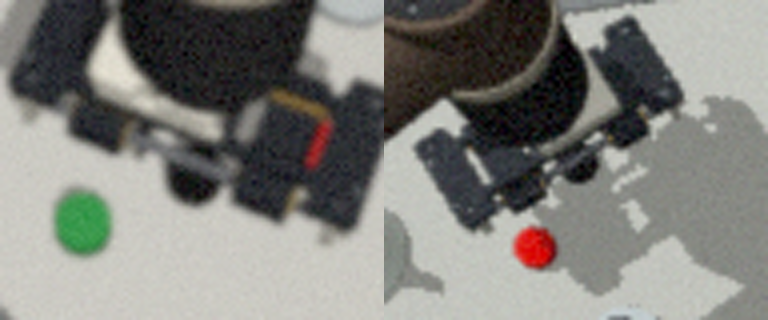

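Request:
move_arm([
  {"delta_pos":[-0.04,0.1,-1],"delta_rot":[0,0,0],"hand":5.5},
  {"delta_pos":[0,0,-1.02],"delta_rot":[0,0,0],"hand":5.5},
  {"delta_pos":[0,0,0],"delta_rot":[0,0,0],"hand":5.5},
  {"delta_pos":[0,0,0],"delta_rot":[0,0,0],"hand":4.5},
  {"delta_pos":[0,0,0],"delta_rot":[0,0,0],"hand":4},
  {"delta_pos":[0,0,0],"delta_rot":[0,0,0],"hand":3.5},
  {"delta_pos":[0,0,0],"delta_rot":[0,0,0],"hand":3},
  {"delta_pos":[0,0,0],"delta_rot":[0,0,0],"hand":2.8},
  {"delta_pos":[0,0,0],"delta_rot":[0,0,0],"hand":2.8},
  {"delta_pos":[0,0,0],"delta_rot":[0,0,0],"hand":2.8},
], force=15)

```text
t: 12.0
eef_pos: [0.6153, 0.2649, 0.0236]
ee_rot: [3.142, 0.0, -2.571]
force: [0.1, 0.5, 0.4]
width: 0.0335
```

Request:
move_arm([
  {"delta_pos":[0,0,1],"delta_rot":[0,0,0],"hand":2.8},
  {"delta_pos":[0,0,3],"delta_rot":[0,0,0],"hand":2.8},
  {"delta_pos":[0,0,4],"delta_rot":[0,0,0],"hand":2.8},
  {"delta_pos":[0.2,-4,1],"delta_rot":[0,0,0],"hand":2.8},
  {"delta_pos":[0.2,-4.4,0],"delta_rot":[0,0,0],"hand":2.8},
  {"delta_pos":[0.2,-4.4,0],"delta_rot":[0,0,0],"hand":2.8},
  {"delta_pos":[0.2,-4.4,0],"delta_rot":[0,0,0],"hand":2.8},
  {"delta_pos":[0.2,-4.4,0],"delta_rot":[0,0,0],"hand":2.8},
  {"delta_pos":[0.2,-4.4,0],"delta_rot":[0,0,0],"hand":2.8},
  {"delta_pos":[0.2,-4.4,0],"delta_rot":[0,0,0],"hand":2.8},
])

```text
t: 13.0
eef_pos: [0.6293, -0.0408, 0.1147]
ee_rot: [-3.141, 0.001, -2.571]
force: [1.0, -0.4, -0.5]
width: 0.0335
```

Request:
move_arm([
  {"delta_pos":[0.2,-4.4,0],"delta_rot":[0,0,0],"hand":2.8},
  {"delta_pos":[0.2,-4.4,0],"delta_rot":[0,0,0],"hand":2.8},
  {"delta_pos":[0.2,-4.4,0],"delta_rot":[0,0,0],"hand":2.8},
  {"delta_pos":[0.2,-4,0],"delta_rot":[0,0,0],"hand":2.8},
  {"delta_pos":[0.2,-3.3,0],"delta_rot":[0,0,0],"hand":2.8},
  {"delta_pos":[0,0,0],"delta_rot":[0,0,0],"hand":2.8},
  {"delta_pos":[0,0,-1],"delta_rot":[0,0,0],"hand":2.8},
  {"delta_pos":[0,0,-1],"delta_rot":[0,0,0],"hand":2.8},
  {"delta_pos":[0,0,0],"delta_rot":[0,0,0],"hand":2.8},
  {"delta_pos":[0,0,0],"delta_rot":[0,0,0],"hand":2.8},
])

```text
t: 14.0
eef_pos: [0.6391, -0.243, 0.0931]
ee_rot: [3.141, -0.001, -2.57]
force: [-0.7, 0.1, -0.2]
width: 0.0335
```

Run:
```python
from h import *
s=get_state();print(s["eef_pos"],s["force"],s["width"])
for n,c in(("scene",(238,155)),("top",(391,150))):
    f=grab_frame(n); x,y=c; cv2.imwrite(f"pics/a_{n}.png",cv2.resize(np.clip(f[y-40:y+40,x-48:x+48].astype(float)*1.6,0,255).astype(np.uint8),None,fx=4,fy=4,interpolation=cv2.INTER_CUBIC))
a=[cv2.imread(f"pics/a_{n}.png") for n in("scene","top")];cv2.imwrite("pics/a5.png",np.hstack(a))
```

```text
[ 0.6391 -0.243   0.0931] [-0.6755  0.124  -0.2296] 0.03349162787650717
```

View pics/a5.png

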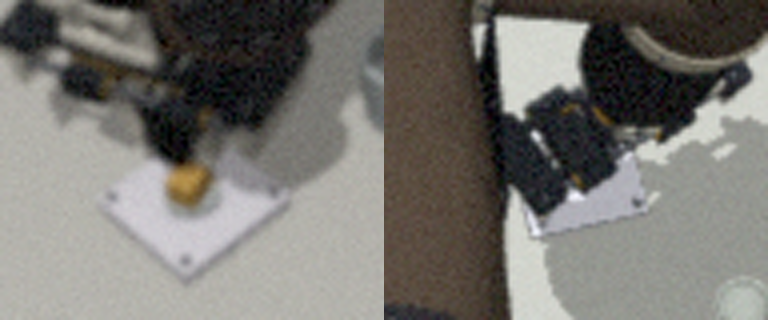

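Request:
move_arm([
  {"delta_pos":[0,-0.1,-0.7],"delta_rot":[0,0,0],"hand":2.8},
  {"delta_pos":[0,0,-0.7],"delta_rot":[0,0,0],"hand":2.8},
  {"delta_pos":[0,0,-0.6],"delta_rot":[0,0,0],"hand":2.8},
  {"delta_pos":[0,0,-0.4],"delta_rot":[0,0,0],"hand":2.8},
  {"delta_pos":[0,0,0],"delta_rot":[0,0,0],"hand":2.8},
  {"delta_pos":[0,0,-0.1],"delta_rot":[0,0,0],"hand":2.8},
  {"delta_pos":[0,0,-0.05],"delta_rot":[0,0,0],"hand":2.8},
  {"delta_pos":[0,0,0],"delta_rot":[0,0,0],"hand":2.8},
  {"delta_pos":[0,0,0],"delta_rot":[0,0,0],"hand":2.8},
  {"delta_pos":[0,0,0],"delta_rot":[0,0,0],"hand":2.8},
])

```text
t: 15.1
eef_pos: [0.6393, -0.245, 0.0683]
ee_rot: [-3.141, 0.0, -2.571]
force: [0.2, -0.2, -0.1]
width: 0.0336
```

Run:
```python
from h import *
s=get_state();print(s["eef_pos"],s["force"],s["width"])
```

```text
[ 0.6393 -0.245   0.0683] [ 0.2146 -0.1788 -0.0652] 0.0335767556869138
```

Request:
move_arm([
  {"delta_pos":[0,0,-0.05],"delta_rot":[0,0,0],"hand":2.8},
  {"delta_pos":[0,0,0],"delta_rot":[0,0,0],"hand":2.8},
  {"delta_pos":[0,0,-0.05],"delta_rot":[0,0,0],"hand":2.8},
  {"delta_pos":[0,0,0],"delta_rot":[0,0,0],"hand":2.8},
  {"delta_pos":[0,0,-0.05],"delta_rot":[0,0,0],"hand":2.8},
  {"delta_pos":[0,0,0],"delta_rot":[0,0,0],"hand":2.8},
  {"delta_pos":[0,0,-0.05],"delta_rot":[0,0,0],"hand":2.8},
  {"delta_pos":[0,0,0],"delta_rot":[0,0,0],"hand":2.8},
  {"delta_pos":[0,0,0],"delta_rot":[0,0,0],"hand":2.8},
  {"delta_pos":[0,0,0],"delta_rot":[0,0,0],"hand":2.8},
])

```text
t: 16.1
eef_pos: [0.6393, -0.245, 0.0661]
ee_rot: [-3.142, 0.0, -2.571]
force: [-0.4, 1.0, 0.2]
width: 0.0335
```

Request:
move_arm([
  {"delta_pos":[0,0,-0.05],"delta_rot":[0,0,0],"hand":2.8},
  {"delta_pos":[0,0,0],"delta_rot":[0,0,0],"hand":2.8},
  {"delta_pos":[0,0,0],"delta_rot":[0,0,0],"hand":2.8},
  {"delta_pos":[0,0,0],"delta_rot":[0,0,0],"hand":2.8},
  {"delta_pos":[0,0,0],"delta_rot":[0,0,0],"hand":2.8},
  {"delta_pos":[0,0,0],"delta_rot":[0,0,0],"hand":2.8},
  {"delta_pos":[0,0,0],"delta_rot":[0,0,0],"hand":2.8},
  {"delta_pos":[0,0,0],"delta_rot":[0,0,0],"hand":2.8},
  {"delta_pos":[0,0,0],"delta_rot":[0,0,0],"hand":2.8},
  {"delta_pos":[0,0,0],"delta_rot":[0,0,0],"hand":2.8},
])

```text
t: 17.1
eef_pos: [0.6392, -0.2451, 0.0656]
ee_rot: [3.142, -0.0, -2.571]
force: [-1.2, -0.3, -0.3]
width: 0.0336
```

Run:
```python
from h import *
for i in range(4):
    s=get_state();print(s["eef_pos"],s["force"],s["moment"])
    f=grab_frame("scene")
x,y=238,155;cv2.imwrite("pics/a6.png",cv2.resize(np.clip(f[y-30:y+30,x-35:x+35].astype(float)*1.8,0,255).astype(np.uint8),None,fx=8,fy=8,interpolation=cv2.INTER_CUBIC))
```

```text
[ 0.6392 -0.2451  0.0656] [-1.1777 -0.2571 -0.288 ] [0.0848 0.0134 0.0194]
[ 0.6393 -0.245   0.0656] [ 1.2634 -0.0754 -1.1371] [-0.0143  0.008  -0.0352]
[ 0.6393 -0.245   0.0656] [ 0.4    -0.0121  0.304 ] [-0.0093  0.0242  0.0058]
[ 0.6393 -0.2451  0.0656] [-0.054  -0.8229 -0.5536] [ 0.0178  0.0023 -0.0506]
```

View pics/a6.png

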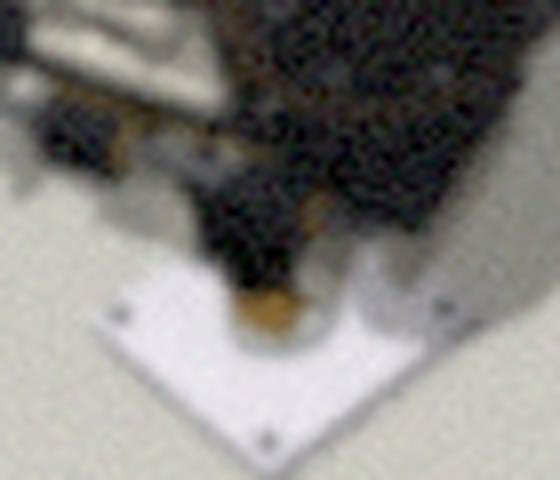

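Request:
move_arm([
  {"delta_pos":[0,0,-0.05],"delta_rot":[0,0,0],"hand":2.8},
  {"delta_pos":[0,0,0],"delta_rot":[0,0,0],"hand":2.8},
  {"delta_pos":[0,0,0],"delta_rot":[0,0,0],"hand":2.8},
  {"delta_pos":[0,0,0],"delta_rot":[0,0,0],"hand":2.8},
  {"delta_pos":[0,0,0],"delta_rot":[0,0,0],"hand":2.8},
  {"delta_pos":[0,0,0],"delta_rot":[0,0,0],"hand":2.8},
  {"delta_pos":[0,0,0],"delta_rot":[0,0,0],"hand":2.8},
  {"delta_pos":[0,0,0],"delta_rot":[0,0,0],"hand":2.8},
  {"delta_pos":[0,0,0],"delta_rot":[0,0,0],"hand":2.8},
  {"delta_pos":[0,0,0],"delta_rot":[0,0,0],"hand":2.8},
])

```text
t: 18.3
eef_pos: [0.6393, -0.2451, 0.0652]
ee_rot: [-3.141, 0.0, -2.571]
force: [-0.4, 1.6, 2.9]
width: 0.0333
```

Run:
```python
from h import *
for i in range(4):
    s=get_state();print(s["eef_pos"],s["force"])
    f=grab_frame("scene")
```

```text
[ 0.6393 -0.2451  0.0652] [-0.3943  1.5621  2.9003]
[ 0.6393 -0.2451  0.0652] [-0.6513  0.1493  3.7251]
[ 0.6393 -0.2451  0.0652] [-0.9455  0.6744  4.1051]
[ 0.6393 -0.2451  0.0652] [-1.0708 -0.2166  4.2133]
```

Contact at about 4 N. Releasing.

Request:
move_arm([
  {"delta_pos":[0,0,0.02],"delta_rot":[0,0,0],"hand":3.3},
  {"delta_pos":[0,0,0],"delta_rot":[0,0,0],"hand":3.6},
  {"delta_pos":[0,0,0],"delta_rot":[0,0,0],"hand":4.5},
  {"delta_pos":[0,0,0],"delta_rot":[0,0,0],"hand":5.5},
  {"delta_pos":[0,0,0],"delta_rot":[0,0,0],"hand":5.5},
  {"delta_pos":[0,0,1],"delta_rot":[0,0,0],"hand":5.5},
  {"delta_pos":[0,0,2],"delta_rot":[0,0,0],"hand":5.5},
  {"delta_pos":[0,0,3],"delta_rot":[0,0,0],"hand":5.5},
  {"delta_pos":[0,0,3],"delta_rot":[0,0,0],"hand":6.5},
  {"delta_pos":[0,0,0],"delta_rot":[0,0,0],"hand":8.7},
])

```text
t: 19.5
eef_pos: [0.6419, -0.2458, 0.1614]
ee_rot: [-3.135, 0.006, -2.57]
force: [0.0, 0.0, 0.4]
width: 0.0659
```

Request:
move_arm([
  {"delta_pos":[-2.5,0.1,0],"delta_rot":[0,0,0],"hand":8.7},
  {"delta_pos":[-4,0.1,0],"delta_rot":[0,0,0],"hand":8.7},
  {"delta_pos":[-4,0.1,0],"delta_rot":[0,0,0],"hand":8.7},
  {"delta_pos":[-4,0.15,0],"delta_rot":[0,0,0],"hand":8.7},
  {"delta_pos":[-3.3,0.1,0],"delta_rot":[0,0,0],"hand":8.7},
  {"delta_pos":[0,0,-1],"delta_rot":[0,0,0],"hand":8.7},
  {"delta_pos":[0,0,-2],"delta_rot":[0,0,0],"hand":8.7},
  {"delta_pos":[0,0,-1.5],"delta_rot":[0,0,0],"hand":8.7},
  {"delta_pos":[0,0,0],"delta_rot":[0,0,0],"hand":8.7},
  {"delta_pos":[0,0,0],"delta_rot":[0,0,0],"hand":8.7},
])

```text
t: 20.5
eef_pos: [0.4617, -0.2397, 0.1106]
ee_rot: [-3.141, -0.0, -2.571]
force: [-0.2, 0.0, -0.7]
width: 0.0871
```

Run:
```python
from h import *
s=get_state();print(s["eef_pos"],s["width"])
a=[]
for n,c in(("scene",(265,150)),("top",(391,175))):
    f=grab_frame(n); x,y=c; a.append(cv2.resize(np.clip(f[y-50:y+50,x-60:x+60].astype(float)*1.7,0,255).astype(np.uint8),None,fx=3.3,fy=3.3,interpolation=cv2.INTER_CUBIC))
cv2.imwrite("pics/a7.png",np.hstack(a))
```

```text
[ 0.4617 -0.2397  0.1106] 0.08712034788360368
```

View pics/a7.png

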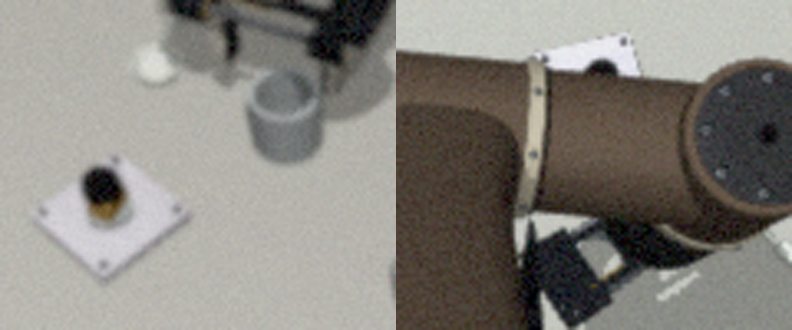

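Run:
```python
from h import *
f=grab_frame("scene").astype(float); c=proj("scene",[.6393,-.2445,.05]); print(c)
im,back=up(f,(int(c[0]),int(c[1])),12,8); v=cv2.GaussianBlur(im.max(2),(0,0),4)
p,ct=blob(v<(v.min()+np.percentile(v,70))/2*.95,back,12); print(p,ray("scene",p,.05)*1000,cv2.contourArea(ct)/64)
vis=np.clip(im*1.6,0,255).astype(np.uint8);cv2.drawContours(vis,[ct],-1,(0,0,255),1);cv2.imwrite("pics/a8.png",cv2.resize(vis,None,fx=2,fy=2))
```

```text
[235.8541 155.5466]
[235.6876 156.5517] [ 641.3723 -241.5118] 106.375
```

View pics/a8.png

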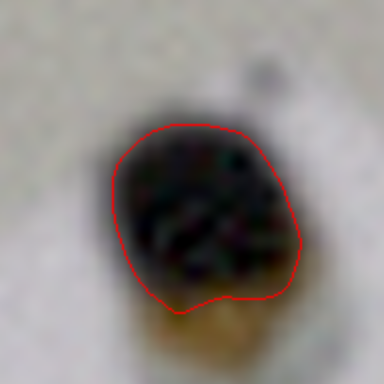

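The tablet sits on the specimen within about 2 mm; the red outline includes some dark brass. Now gripping the sleeve.

Request:
move_arm([
  {"delta_pos":[-0.07,0.02,-1],"delta_rot":[0,0,0],"hand":8.7},
  {"delta_pos":[0,0,-1.5],"delta_rot":[0,0,0],"hand":8.7},
  {"delta_pos":[0,0,-1.5],"delta_rot":[0,0,0],"hand":8.7},
  {"delta_pos":[0,0,-1.5],"delta_rot":[0,0,0],"hand":8.7},
  {"delta_pos":[0,0,-1.2],"delta_rot":[0,0,0],"hand":8.7},
  {"delta_pos":[0,0,0],"delta_rot":[0,0,0],"hand":8.7},
  {"delta_pos":[0,0,0],"delta_rot":[0,0,0],"hand":8},
  {"delta_pos":[0,0,0],"delta_rot":[0,0,0],"hand":7.5},
  {"delta_pos":[0,0,0],"delta_rot":[0,0,0],"hand":7},
  {"delta_pos":[0,0,0],"delta_rot":[0,0,0],"hand":6.5},
], force=40)

```text
t: 21.65
eef_pos: [0.4611, -0.2395, 0.0439]
ee_rot: [-3.141, 0.001, -2.571]
force: [1.2, -2.9, -0.1]
width: 0.0676
```

Request:
move_arm([
  {"delta_pos":[0,0,0],"delta_rot":[0,0,0],"hand":6},
  {"delta_pos":[0,0,0],"delta_rot":[0,0,0],"hand":5.5},
  {"delta_pos":[0,0,0],"delta_rot":[0,0,0],"hand":5.5},
  {"delta_pos":[0,0,0],"delta_rot":[0,0,0],"hand":5.5},
  {"delta_pos":[0,0,0],"delta_rot":[0,0,0],"hand":5.5},
  {"delta_pos":[0,0,1],"delta_rot":[0,0,0],"hand":5.5},
  {"delta_pos":[0,0,2],"delta_rot":[0,0,0],"hand":5.5},
  {"delta_pos":[0,0,2],"delta_rot":[0,0,0],"hand":5.5},
  {"delta_pos":[0,0,0],"delta_rot":[0,0,0],"hand":5.5},
  {"delta_pos":[0,0,0],"delta_rot":[0,0,0],"hand":5.5},
])

```text
t: 22.65
eef_pos: [0.4599, -0.239, 0.0929]
ee_rot: [3.141, 0.0, -2.572]
force: [-0.7, 0.8, -5.7]
width: 0.0662
```

Request:
move_arm([
  {"delta_pos":[0,0,2],"delta_rot":[0,0,0],"hand":5.5},
  {"delta_pos":[0,0,2.5],"delta_rot":[0,0,0],"hand":5.5},
  {"delta_pos":[2,0,0],"delta_rot":[0,0,0],"hand":5.5},
  {"delta_pos":[3,-0.1,0],"delta_rot":[0,0,0],"hand":5.5},
  {"delta_pos":[4,-0.1,0],"delta_rot":[0,0,0],"hand":5.5},
  {"delta_pos":[4,-0.1,0],"delta_rot":[0,0,0],"hand":5.5},
  {"delta_pos":[3,-0.1,0],"delta_rot":[0,0,0],"hand":5.5},
  {"delta_pos":[1.8,-0.05,0],"delta_rot":[0,0,0],"hand":5.5},
  {"delta_pos":[0,0,0],"delta_rot":[0,0,0],"hand":5.5},
  {"delta_pos":[0,0,0],"delta_rot":[0,0,0],"hand":5.5},
])

```text
t: 23.65
eef_pos: [0.6373, -0.2434, 0.1354]
ee_rot: [3.138, -0.003, -2.572]
force: [-1.3, 1.0, -6.5]
width: 0.0661
```

Run:
```python
from h import *
a=[]
for n,c in(("scene",(235,145)),("top",(391,150))):
    f=grab_frame(n); x,y=c; a.append(cv2.resize(np.clip(f[y-40:y+40,x-48:x+48].astype(float)*1.7,0,255).astype(np.uint8),None,fx=4,fy=4,interpolation=cv2.INTER_CUBIC))
cv2.imwrite("pics/a9.png",np.hstack(a))
s=get_state();print(s["eef_pos"],s["ee_rot"],s["force"],s["moment"],s["width"])
```

```text
[ 0.6371 -0.2437  0.1368] [ 3.1396 -0.0019 -2.5718] [-0.6177 -0.6065 -5.2754] [ 0.0255 -0.0285  0.0367] 0.0658203660562892
```

View pics/a9.png

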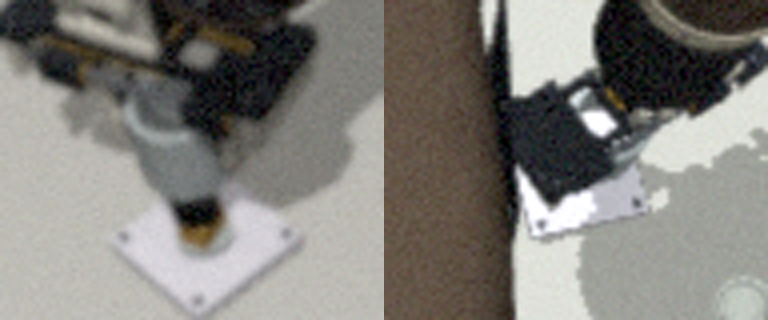

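Run:
```python
from h import *
f=np.mean([grab_frame("scene").astype(float) for _ in range(3)],0)
k=10;im,back=up(f,(233,147),28,k); vis=np.clip(im*1.8,0,255).astype(np.uint8)
e=get_state()["eef_pos"]; zb=e[2]-.0439
def circ(x,y,z,r,col):
    t=np.linspace(0,6.283,60); P=np.array([(proj("scene",[x+r*np.cos(a),y+r*np.sin(a),z])-(205,119))*k for a in t]).astype(np.int32)
    cv2.polylines(vis,[P],True,col,1)
circ(e[0],e[1],zb,.033,(0,0,255));circ(e[0],e[1],zb+.06,.033,(0,0,255));circ(.6391,-.2447,.058,.017,(0,255,0));circ(.6388,-.2435,.02,.021,(255,0,0))
cv2.imwrite("pics/b1.png",vis)
```

```text
(no output)
```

View pics/b1.png

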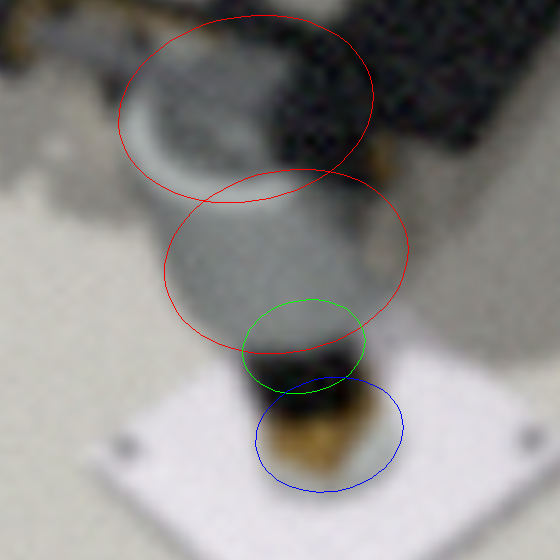

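Run:
```python
from h import *
f=np.mean([grab_frame("scene").astype(float) for _ in range(5)],0)
k=16;im,back=up(f,(236,145),18,k); vis=np.clip((im-25)*3,0,255).astype(np.uint8)
e=get_state()["eef_pos"]
for s in(1,-1):
  for r in(.033,.045):
    for z in(-.022,0.02):
      p=(proj("scene",e+[-.54*r*s,.84*r*s,z])-(218,127))*k; cv2.circle(vis,tuple(p.astype(int)),4,(0,255,255),-1)
cv2.imwrite("pics/b2.png",vis)
```

```text
(no output)
```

View pics/b2.png

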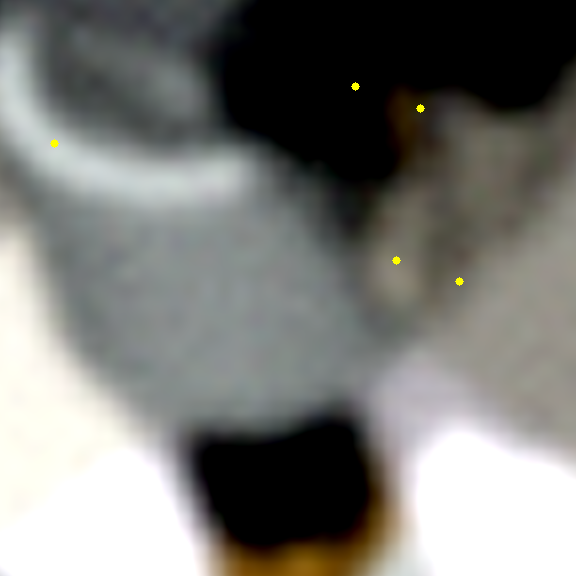

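The projected circles match the sleeve's visible outline. The sleeve is centred over the stack and upright, so I'll lower it.

Request:
move_arm([
  {"delta_pos":[0.18,0,0],"delta_rot":[0,0,0],"hand":5.5},
  {"delta_pos":[0,0,-1],"delta_rot":[0,0,0],"hand":5.5},
  {"delta_pos":[0,0,-1],"delta_rot":[0,0,0],"hand":5.5},
  {"delta_pos":[0,0,-1],"delta_rot":[0,0,0],"hand":5.5},
  {"delta_pos":[0,0,-0.3],"delta_rot":[0,0,0],"hand":5.5},
  {"delta_pos":[0,0,0],"delta_rot":[0,0,0],"hand":5.5},
  {"delta_pos":[0,0,0],"delta_rot":[0,0,0],"hand":5.5},
  {"delta_pos":[0,0,0],"delta_rot":[0,0,0],"hand":5.5},
  {"delta_pos":[0,0,0],"delta_rot":[0,0,0],"hand":5.5},
  {"delta_pos":[0,0,0],"delta_rot":[0,0,0],"hand":5.5},
])

```text
t: 25.15
eef_pos: [0.6405, -0.2439, 0.1057]
ee_rot: [-3.141, 0.0, -2.571]
force: [0.3, -0.4, -4.8]
width: 0.0657
```

Request:
move_arm([
  {"delta_pos":[0,0,-0.5],"delta_rot":[0,0,0],"hand":5.5},
  {"delta_pos":[0,0,-0.5],"delta_rot":[0,0,0],"hand":5.5},
  {"delta_pos":[0,0,-0.5],"delta_rot":[0,0,0],"hand":5.5},
  {"delta_pos":[0,0,-0.5],"delta_rot":[0,0,0],"hand":5.5},
  {"delta_pos":[0,0,-0.5],"delta_rot":[0,0,0],"hand":5.5},
  {"delta_pos":[0,0,-0.5],"delta_rot":[0,0,0],"hand":5.5},
  {"delta_pos":[0,0,0],"delta_rot":[0,0,0],"hand":5.5},
  {"delta_pos":[0,0,0],"delta_rot":[0,0,0],"hand":5.5},
  {"delta_pos":[0,0,0],"delta_rot":[0,0,0],"hand":5.5},
  {"delta_pos":[0,0,0],"delta_rot":[0,0,0],"hand":5.5},
])

```text
t: 26.15
eef_pos: [0.6406, -0.2439, 0.0756]
ee_rot: [-3.141, 0.0, -2.571]
force: [0.6, 0.1, -5.3]
width: 0.0658
```

Request:
move_arm([
  {"delta_pos":[-0.15,0,-0.3],"delta_rot":[0,0,0],"hand":5.5},
  {"delta_pos":[0,0,-0.4],"delta_rot":[0,0,0],"hand":5.5},
  {"delta_pos":[0,0,-0.4],"delta_rot":[0,0,0],"hand":5.5},
  {"delta_pos":[0,0,-0.4],"delta_rot":[0,0,0],"hand":5.5},
  {"delta_pos":[0,0,-0.1],"delta_rot":[0,0,0],"hand":5.5},
  {"delta_pos":[0,0,-0.05],"delta_rot":[0,0,0],"hand":5.5},
  {"delta_pos":[0,0,0],"delta_rot":[0,0,0],"hand":5.5},
  {"delta_pos":[0,0,0],"delta_rot":[0,0,0],"hand":5.5},
  {"delta_pos":[0,0,0],"delta_rot":[0,0,0],"hand":5.5},
  {"delta_pos":[0,0,0],"delta_rot":[0,0,0],"hand":5.5},
])

```text
t: 27.15
eef_pos: [0.6389, -0.2439, 0.0589]
ee_rot: [-3.141, 0.0, -2.571]
force: [0.3, 0.3, -5.9]
width: 0.066
```

Request:
move_arm([
  {"delta_pos":[0,0,-0.05],"delta_rot":[0,0,0],"hand":5.5},
  {"delta_pos":[0,0,0],"delta_rot":[0,0,0],"hand":5.5},
  {"delta_pos":[0,0,0],"delta_rot":[0,0,0],"hand":5.5},
  {"delta_pos":[0,0,0],"delta_rot":[0,0,0],"hand":5.5},
  {"delta_pos":[0,0,0],"delta_rot":[0,0,0],"hand":5.5},
  {"delta_pos":[0,0,0],"delta_rot":[0,0,0],"hand":5.5},
  {"delta_pos":[0,0,0],"delta_rot":[0,0,0],"hand":5.5},
  {"delta_pos":[0,0,0],"delta_rot":[0,0,0],"hand":5.5},
  {"delta_pos":[0,0,0],"delta_rot":[0,0,0],"hand":5.5},
  {"delta_pos":[0,0,0],"delta_rot":[0,0,0],"hand":5.5},
])

```text
t: 28.15
eef_pos: [0.6388, -0.2439, 0.0582]
ee_rot: [3.142, -0.0, -2.571]
force: [0.2, 0.9, -5.0]
width: 0.0662
```

Request:
move_arm([
  {"delta_pos":[0,0,-0.05],"delta_rot":[0,0,0],"hand":5.5},
  {"delta_pos":[0,0,0],"delta_rot":[0,0,0],"hand":5.5},
  {"delta_pos":[0,0,0],"delta_rot":[0,0,0],"hand":5.5},
  {"delta_pos":[0,0,0],"delta_rot":[0,0,0],"hand":5.5},
  {"delta_pos":[0,0,0],"delta_rot":[0,0,0],"hand":5.5},
  {"delta_pos":[0,0,0],"delta_rot":[0,0,0],"hand":5.5},
  {"delta_pos":[0,0,0],"delta_rot":[0,0,0],"hand":5.5},
  {"delta_pos":[0,0,0],"delta_rot":[0,0,0],"hand":5.5},
  {"delta_pos":[0,0,0],"delta_rot":[0,0,0],"hand":5.5},
  {"delta_pos":[0,0,0],"delta_rot":[0,0,0],"hand":5.5},
])

```text
t: 29.15
eef_pos: [0.6389, -0.2439, 0.0579]
ee_rot: [-3.141, 0.0, -2.571]
force: [-2.6, 1.2, 0.4]
width: 0.066
```

The plate now carries the sleeve's weight. Releasing.

Request:
move_arm([
  {"delta_pos":[0,0,-0.02],"delta_rot":[0,0,0],"hand":5.5},
  {"delta_pos":[0,0,0],"delta_rot":[0,0,0],"hand":6.5},
  {"delta_pos":[0,0,0],"delta_rot":[0,0,0],"hand":7.2},
  {"delta_pos":[0,0,0],"delta_rot":[0,0,0],"hand":8},
  {"delta_pos":[0,0,0],"delta_rot":[0,0,0],"hand":8.7},
  {"delta_pos":[0,0,0],"delta_rot":[0,0,0],"hand":8.7},
  {"delta_pos":[0,0,0.5],"delta_rot":[0,0,0],"hand":8.7},
  {"delta_pos":[0,0,1.5],"delta_rot":[0,0,0],"hand":8.7},
  {"delta_pos":[0,0,2.5],"delta_rot":[0,0,0],"hand":8.7},
  {"delta_pos":[0,0,3],"delta_rot":[0,0,0],"hand":8.7},
])

```text
t: 30.15
eef_pos: [0.6385, -0.2439, 0.1337]
ee_rot: [3.141, -0.001, -2.571]
force: [-0.1, -0.1, 0.2]
width: 0.087
```

Request:
move_arm([
  {"delta_pos":[-1,2.6,1],"delta_rot":[0,0,0],"hand":8},
  {"delta_pos":[-1.6,4.2,0],"delta_rot":[0,0,0],"hand":7},
  {"delta_pos":[-1.6,4.2,0],"delta_rot":[0,0,0],"hand":6},
  {"delta_pos":[-1.6,4.2,0],"delta_rot":[0,0,0],"hand":6},
  {"delta_pos":[-1.6,4.2,0],"delta_rot":[0,0,0],"hand":6},
  {"delta_pos":[-1.6,4.2,0],"delta_rot":[0,0,0],"hand":6},
  {"delta_pos":[-1.6,4.2,0],"delta_rot":[0,0,0],"hand":6},
  {"delta_pos":[-1.6,4.2,0],"delta_rot":[0,0,0],"hand":6},
  {"delta_pos":[-1.6,4.2,0],"delta_rot":[0,0,0],"hand":6},
  {"delta_pos":[-1.6,4.2,0],"delta_rot":[0,0,0],"hand":6},
])

```text
t: 31.15
eef_pos: [0.4844, 0.162, 0.1443]
ee_rot: [3.142, 0.002, -2.571]
force: [1.4, 1.1, 0.3]
width: 0.0598
```

Request:
move_arm([
  {"delta_pos":[-1.6,4.2,0],"delta_rot":[0,0,0],"hand":6},
  {"delta_pos":[-0.9,1.7,0],"delta_rot":[0,0,0],"hand":6},
  {"delta_pos":[0,0,-1],"delta_rot":[0,0,0],"hand":6},
  {"delta_pos":[0,0,-1.5],"delta_rot":[0,0,0],"hand":6},
  {"delta_pos":[0,0,-1.5],"delta_rot":[0,0,0],"hand":6},
  {"delta_pos":[0,0,0],"delta_rot":[0,0,0],"hand":6},
  {"delta_pos":[0,0,0],"delta_rot":[0,0,0],"hand":6},
  {"delta_pos":[0,0,0],"delta_rot":[0,0,0],"hand":6},
  {"delta_pos":[0,0,0],"delta_rot":[0,0,0],"hand":6},
  {"delta_pos":[0,0,0],"delta_rot":[0,0,0],"hand":6},
])

```text
t: 32.15
eef_pos: [0.4602, 0.2192, 0.1032]
ee_rot: [3.141, 0.001, -2.572]
force: [-0.3, -0.4, -0.4]
width: 0.0597
```

Run:
```python
from h import *
s=get_state();print(s["eef_pos"],s["force"])
a=[]
for n,c in(("scene",(385,240)),("scene",(238,150)),("top",(391,150))):
    f=np.mean([grab_frame(n).astype(float) for _ in range(2)],0); x,y=c; np.save(f"sl_{n}.npy",f);a.append(cv2.resize(np.clip(f[y-35:y+35,x-33:x+33]*1.7,0,255).astype(np.uint8),None,fx=4,fy=4,interpolation=cv2.INTER_CUBIC))
cv2.imwrite("pics/b3.png",np.hstack(a))
f=np.load("sl_top.npy")
im,back=up(f,(391,148),20,8); v=cv2.GaussianBlur(im.mean(2),(0,0),3)
m=((v<80)).astype(np.uint8)
```

```text
[0.4602 0.2192 0.1032] [-0.3463 -0.4045 -0.4112]
```

View pics/b3.png

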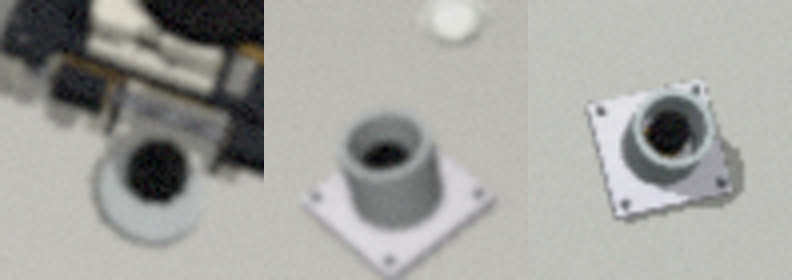

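The sleeve stands upright on the plate and the tablet is centred in its bore. Now measuring the rim centre and gripping the cap's knob.

Run:
```python
from h import *
f=np.load("sl_top.npy");c=proj("top",[.6389,-.2439,.074]);print(c)
im,back=up(f,(int(c[0]),int(c[1])),14,8); 
# tablet in top
v=cv2.GaussianBlur(im.max(2),(0,0),4); p,ct=blob(v<50,back,14); print("tablet",p,ray("top",p,.055)*1000,cv2.contourArea(ct)/64)
# bore: rim ring bluish vs plate purple
b=cv2.GaussianBlur(im[...,1]-im[...,2],(0,0),3); g=cv2.GaussianBlur(im.mean(2),(0,0),2)
m=((b>2)&(g>85)).astype(np.uint8)
cs,_=cv2.findContours(m,cv2.RETR_EXTERNAL,cv2.CHAIN_APPROX_NONE);ct2=max(cs,key=cv2.contourArea);e=cv2.fitEllipse(cv2.convexHull(ct2));print("rim",back(e[0]),np.array(e[1])/8,ray("top",back(e[0]),.074)*1000)
vis=np.clip(im*1.6,0,255).astype(np.uint8);cv2.ellipse(vis,e,(0,0,255),1);cv2.drawContours(vis,[ct],-1,(0,255,0),1)
f=np.load("sl_scene.npy");c=proj("scene",[.6389,-.2439,.074]);print(c)
im,back=up(f,(int(c[0]),int(c[1])),14,8);v=cv2.GaussianBlur(im.mean(2),(0,0),3)
p,ct=blob(v<82,back,14);e=cv2.fitEllipse(ct);print("bore",back(e[0]),np.array(e[1])/8,ray("scene",back(e[0]),.074)*1000)
v2=np.clip(im*1.6,0,255).astype(np.uint8);cv2.ellipse(v2,e,(0,0,255),1)
cv2.imwrite("pics/b4.png",cv2.resize(np.hstack([vis,v2]),None,fx=1.7,fy=1.7))
```

```text
[393.9896 145.8074]
tablet [393.2275 146.816 ] [ 641.2655 -245.398 ] 116.484375
rim [394.5466 145.7484] [20.4981 23.2193] [ 639.0861 -245.6809]
[234.5989 150.0436]
bore [234.5501 150.7692] [13.6768 18.5574] [ 640.2162 -241.6429]
```

Request:
move_arm([
  {"delta_pos":[0,0,-1],"delta_rot":[0,0,0],"hand":6},
  {"delta_pos":[0,0,-1.5],"delta_rot":[0,0,0],"hand":6},
  {"delta_pos":[0,0,-1.5],"delta_rot":[0,0,0],"hand":6},
  {"delta_pos":[0,0,-1],"delta_rot":[0,0,0],"hand":6},
  {"delta_pos":[0,0,-0.4],"delta_rot":[0,0,0],"hand":6},
  {"delta_pos":[0,0,0],"delta_rot":[0,0,0],"hand":6},
  {"delta_pos":[0,0,0],"delta_rot":[0,0,0],"hand":5},
  {"delta_pos":[0,0,0],"delta_rot":[0,0,0],"hand":4.5},
  {"delta_pos":[0,0,0],"delta_rot":[0,0,0],"hand":4},
  {"delta_pos":[0,0,0],"delta_rot":[0,0,0],"hand":3.5},
])

```text
t: 33.45
eef_pos: [0.46, 0.2193, 0.049]
ee_rot: [3.141, 0.001, -2.571]
force: [0.2, 1.8, 0.2]
width: 0.0375
```

View pics/b4.png

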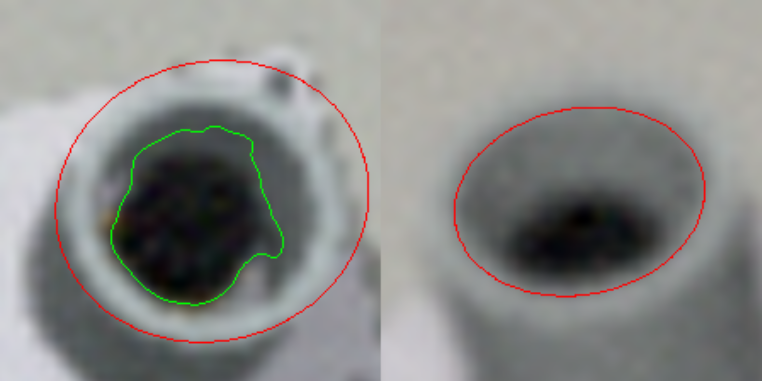

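Request:
move_arm([
  {"delta_pos":[0,0,0],"delta_rot":[0,0,0],"hand":3},
  {"delta_pos":[0,0,0],"delta_rot":[0,0,0],"hand":2.8},
  {"delta_pos":[0,0,0],"delta_rot":[0,0,0],"hand":2.8},
  {"delta_pos":[0,0,0],"delta_rot":[0,0,0],"hand":2.8},
  {"delta_pos":[0,0,1],"delta_rot":[0,0,0],"hand":2.8},
  {"delta_pos":[0,0,2],"delta_rot":[0,0,0],"hand":2.8},
  {"delta_pos":[0,0,2.5],"delta_rot":[0,0,0],"hand":2.8},
  {"delta_pos":[0,0,2.5],"delta_rot":[0,0,0],"hand":2.8},
  {"delta_pos":[0,0,2.5],"delta_rot":[0,0,0],"hand":2.8},
  {"delta_pos":[0,0,0],"delta_rot":[0,0,0],"hand":2.8},
])

```text
t: 34.45
eef_pos: [0.461, 0.2199, 0.1568]
ee_rot: [3.141, 0.005, -2.571]
force: [0.7, -0.2, -3.8]
width: 0.0353
```

Request:
move_arm([
  {"delta_pos":[1,-2.6,0],"delta_rot":[0,0,0],"hand":2.8},
  {"delta_pos":[1.6,-4.2,0],"delta_rot":[0,0,0],"hand":2.8},
  {"delta_pos":[1.6,-4.2,0],"delta_rot":[0,0,0],"hand":2.8},
  {"delta_pos":[1.6,-4.2,0],"delta_rot":[0,0,0],"hand":2.8},
  {"delta_pos":[1.6,-4.2,0],"delta_rot":[0,0,0],"hand":2.8},
  {"delta_pos":[1.6,-4.2,0],"delta_rot":[0,0,0],"hand":2.8},
  {"delta_pos":[1.6,-4.2,0],"delta_rot":[0,0,0],"hand":2.8},
  {"delta_pos":[1.6,-4.2,0],"delta_rot":[0,0,0],"hand":2.8},
  {"delta_pos":[1.6,-4.2,0],"delta_rot":[0,0,0],"hand":2.8},
  {"delta_pos":[1.6,-4.2,0],"delta_rot":[0,0,0],"hand":2.8},
])

```text
t: 35.45
eef_pos: [0.6131, -0.1867, 0.1519]
ee_rot: [3.14, -0.002, -2.572]
force: [1.0, 0.5, -3.4]
width: 0.035
```

Request:
move_arm([
  {"delta_pos":[1.2,-3,0],"delta_rot":[0,0,0],"hand":2.8},
  {"delta_pos":[0.8,-2,0],"delta_rot":[0,0,0],"hand":2.8},
  {"delta_pos":[0.49,-0.89,0],"delta_rot":[0,0,0],"hand":2.8},
  {"delta_pos":[0,0,0],"delta_rot":[0,0,0],"hand":2.8},
  {"delta_pos":[0,0,0],"delta_rot":[0,0,0],"hand":2.8},
  {"delta_pos":[0,0,0],"delta_rot":[0,0,0],"hand":2.8},
  {"delta_pos":[0,0,0],"delta_rot":[0,0,0],"hand":2.8},
  {"delta_pos":[0,0,0],"delta_rot":[0,0,0],"hand":2.8},
  {"delta_pos":[0,0,0],"delta_rot":[0,0,0],"hand":2.8},
  {"delta_pos":[0,0,0],"delta_rot":[0,0,0],"hand":2.8},
])

```text
t: 36.45
eef_pos: [0.6388, -0.2435, 0.1537]
ee_rot: [-3.141, 0.0, -2.571]
force: [0.5, -0.2, -5.0]
width: 0.0353
```

Run:
```python
from h import *
f=np.mean([grab_frame("scene").astype(float) for _ in range(4)],0)
k=12;im,back=up(f,(233,147),25,k); vis=np.clip(im*1.9,0,255).astype(np.uint8)
s=get_state();e=s["eef_pos"];print(e,s["ee_rot"],s["force"]);zb=e[2]-.049
def circ(x,y,z,r,col):
    t=np.linspace(0,6.283,60); P=np.array([(proj("scene",[x+r*np.cos(a),y+r*np.sin(a),z])-(208,122))*k for a in t]).astype(np.int32)
    cv2.polylines(vis,[P],True,col,1)
circ(e[0],e[1],zb+.01,.033,(0,0,255));circ(e[0],e[1],zb,.022,(0,255,255));circ(.6389,-.2436,.074,.033,(0,255,0))
cv2.imwrite("pics/b5.png",vis)
```

```text
[ 0.6388 -0.2437  0.1536] [-3.1416 -0.     -2.5713] [ 0.0044  0.1404 -3.3106]
```

View pics/b5.png

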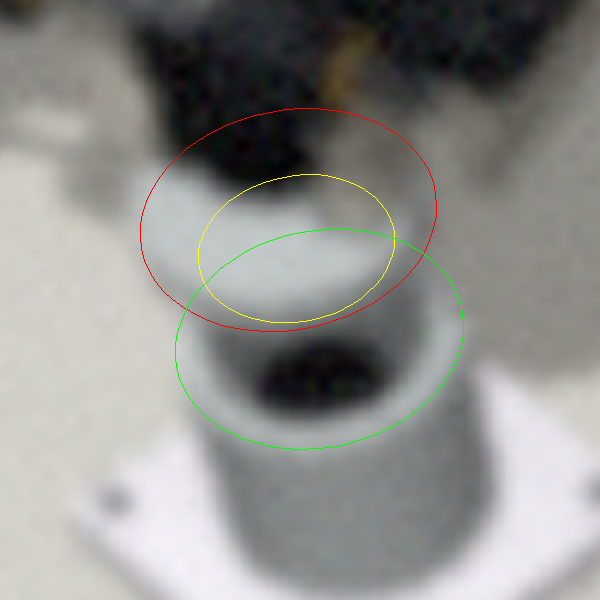

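Run:
```python
from h import *
f=np.mean([grab_frame("scene").astype(float) for _ in range(4)],0); np.save("cs.npy",f)
k=12;im,back=up(f,(233,147),25,k); vis=np.clip((im-20)*2.6,0,255).astype(np.uint8)
g=cv2.GaussianBlur(im.mean(2),(0,0),4)
for y in (190,200,210,220,370,380,390,400,460,480):
    d=np.gradient(g[y]); idx=[i for i in range(2,598) if abs(d[i])>.25 and abs(d[i])==abs(d[max(0,i-12):i+13]).max()]
    print(y,[(i,round(float(d[i]),2)) for i in idx])
cv2.imwrite("pics/b6.png",vis)
```

```text
190 [(59, -0.97), (130, 0.87), (215, -1.38), (286, 0.78), (321, 0.9), (363, -0.34), (421, 0.34), (472, -0.42), (514, 0.48)]
200 [(62, -0.84), (128, 0.93), (216, -1.02), (257, -0.41), (289, 0.52), (329, 0.49), (363, -0.35), (438, 0.39), (517, 0.27)]
210 [(70, -0.61), (128, 0.75), (217, -0.56), (257, -0.41), (313, -0.64), (367, -0.38), (412, -0.31), (438, 0.53)]
220 [(96, -0.49), (134, 0.46), (312, -0.82), (409, -0.67), (435, 0.48)]
370 [(215, -1.53), (289, -0.67), (371, 1.28), (407, 1.56), (449, -1.04), (476, 1.13), (510, -0.6), (590, 0.41)]
380 [(169, -0.32), (223, -1.41), (224, -1.41), (253, -1.21), (396, 1.85), (447, -1.17), (479, 1.5), (512, -0.62), (531, -0.45), (549, 0.28), (589, 0.29)]
390 [(171, -0.46), (226, -1.27), (253, -1.61), (303, 0.34), (332, 0.49), (384, 1.85), (445, -1.09), (480, 1.89), (515, -0.48), (529, -0.49)]
400 [(179, -0.52), (253, -1.69), (334, 0.56), (382, 1.68), (432, -1.02), (481, 2.15), (528, -0.42)]
460 [(123, 0.33), (158, 0.33), (204, -1.94), (251, 0.31), (334, -0.27), (379, -0.27), (442, -0.28), (457, -0.29), (492, 2.03), (588, -0.47)]
480 [(120, 0.59), (213, -1.92), (257, 0.32), (456, -0.25), (493, 2.16), (586, -1.06)]
```

View pics/b6.png

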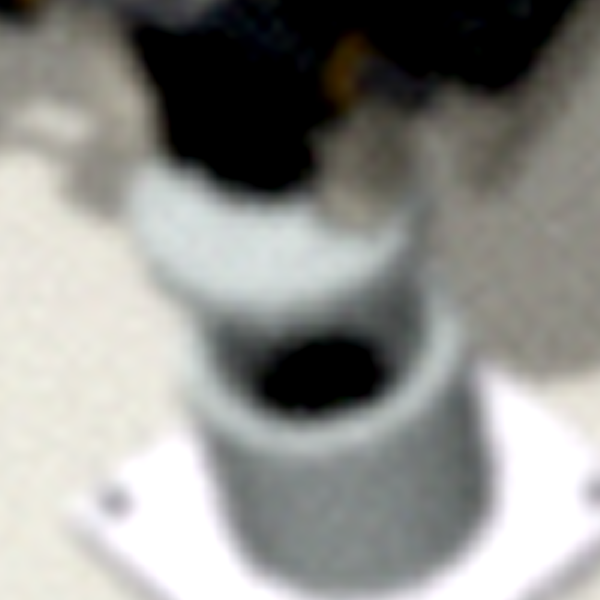

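Run:
```python
from h import *
k=12
def sil(x,y,z0,z1,r,rows):
    t=np.linspace(0,6.283,90)
    P=np.array([(proj("scene",[x+r*np.cos(a),y+r*np.sin(a),z])-(208,122))*k for a in t for z in(z0,z1)]).astype(np.int32)
    m=np.zeros((700,700),np.uint8);cv2.fillConvexPoly(m,cv2.convexHull(P),1)
    return [(q,np.flatnonzero(m[q])[[0,-1]]) for q in rows]
print(sil(.6389,-.2436,.014,.074,.033,(400,460,480)))
print(sil(.6388,-.2437,.1146,.1246,.033,(190,200,210,220)))
```

```text
[(400, array([186, 483])), (460, array([204, 496])), (480, array([210, 500]))]
[(190, array([131, 435])), (200, array([130, 436])), (210, array([130, 436])), (220, array([132, 435]))]
```

Both the cap's and the sleeve's silhouette edges match the prediction to within about 0.5 px, so they are aligned. Lowering the cap.

Request:
move_arm([
  {"delta_pos":[0,0,-0.6],"delta_rot":[0,0,0],"hand":2.8},
  {"delta_pos":[0,0,-0.8],"delta_rot":[0,0,0],"hand":2.8},
  {"delta_pos":[0,0,-0.6],"delta_rot":[0,0,0],"hand":2.8},
  {"delta_pos":[0,0,-0.4],"delta_rot":[0,0,0],"hand":2.8},
  {"delta_pos":[0,0,-0.3],"delta_rot":[0,0,0],"hand":2.8},
  {"delta_pos":[0,0,-0.3],"delta_rot":[0,0,0],"hand":2.8},
  {"delta_pos":[0,0,-0.2],"delta_rot":[0,0,0],"hand":2.8},
  {"delta_pos":[0,0,0],"delta_rot":[0,0,0],"hand":2.8},
  {"delta_pos":[0,0,0],"delta_rot":[0,0,0],"hand":2.8},
  {"delta_pos":[0,0,0],"delta_rot":[0,0,0],"hand":2.8},
])

```text
t: 37.85
eef_pos: [0.6389, -0.2438, 0.1219]
ee_rot: [-3.141, 0.0, -2.571]
force: [-0.2, -0.0, -4.0]
width: 0.035
```

Request:
move_arm([
  {"delta_pos":[0,0,-0.2],"delta_rot":[0,0,0],"hand":2.8},
  {"delta_pos":[0,0,-0.2],"delta_rot":[0,0,0],"hand":2.8},
  {"delta_pos":[0,0,-0.2],"delta_rot":[0,0,0],"hand":2.8},
  {"delta_pos":[0,0,-0.1],"delta_rot":[0,0,0],"hand":2.8},
  {"delta_pos":[0,0,0],"delta_rot":[0,0,0],"hand":2.8},
  {"delta_pos":[0,0,0],"delta_rot":[0,0,0],"hand":2.8},
  {"delta_pos":[0,0,0],"delta_rot":[0,0,0],"hand":2.8},
  {"delta_pos":[0,0,0],"delta_rot":[0,0,0],"hand":2.8},
  {"delta_pos":[0,0,0],"delta_rot":[0,0,0],"hand":2.8},
  {"delta_pos":[0,0,0],"delta_rot":[0,0,0],"hand":2.8},
])

```text
t: 38.85
eef_pos: [0.6388, -0.2437, 0.1146]
ee_rot: [-3.142, 0.0, -2.571]
force: [0.1, 0.9, -4.8]
width: 0.035
```

Spigot is in (no contact force). Last 1.5 mm.

Request:
move_arm([
  {"delta_pos":[0,0,-0.05],"delta_rot":[0,0,0],"hand":2.8},
  {"delta_pos":[0,0,-0.05],"delta_rot":[0,0,0],"hand":2.8},
  {"delta_pos":[0,0,-0.04],"delta_rot":[0,0,0],"hand":2.8},
  {"delta_pos":[0,0,0],"delta_rot":[0,0,0],"hand":2.8},
  {"delta_pos":[0,0,0],"delta_rot":[0,0,0],"hand":2.8},
  {"delta_pos":[0,0,0],"delta_rot":[0,0,0],"hand":2.8},
  {"delta_pos":[0,0,0],"delta_rot":[0,0,0],"hand":2.8},
  {"delta_pos":[0,0,0],"delta_rot":[0,0,0],"hand":2.8},
  {"delta_pos":[0,0,0],"delta_rot":[0,0,0],"hand":2.8},
  {"delta_pos":[0,0,0],"delta_rot":[0,0,0],"hand":2.8},
])

```text
t: 39.85
eef_pos: [0.6388, -0.2438, 0.1132]
ee_rot: [-3.142, -0.0, -2.571]
force: [0.5, -0.1, -3.8]
width: 0.0351
```

Request:
move_arm([
  {"delta_pos":[0,0,-0.03],"delta_rot":[0,0,0],"hand":2.8},
  {"delta_pos":[0,0,0],"delta_rot":[0,0,0],"hand":2.8},
  {"delta_pos":[0,0,-0.03],"delta_rot":[0,0,0],"hand":2.8},
  {"delta_pos":[0,0,0],"delta_rot":[0,0,0],"hand":2.8},
  {"delta_pos":[0,0,0],"delta_rot":[0,0,0],"hand":2.8},
  {"delta_pos":[0,0,0],"delta_rot":[0,0,0],"hand":2.8},
  {"delta_pos":[0,0,0],"delta_rot":[0,0,0],"hand":2.8},
  {"delta_pos":[0,0,0],"delta_rot":[0,0,0],"hand":2.8},
  {"delta_pos":[0,0,0],"delta_rot":[0,0,0],"hand":2.8},
  {"delta_pos":[0,0,0],"delta_rot":[0,0,0],"hand":2.8},
])

```text
t: 40.85
eef_pos: [0.6389, -0.2439, 0.113]
ee_rot: [-3.141, 0.0, -2.571]
force: [-2.3, 1.1, 5.8]
width: 0.0348
```

Request:
move_arm([
  {"delta_pos":[0,0,0.02],"delta_rot":[0,0,0],"hand":2.8},
  {"delta_pos":[0,0,0],"delta_rot":[0,0,0],"hand":3.4},
  {"delta_pos":[0,0,0],"delta_rot":[0,0,0],"hand":4},
  {"delta_pos":[0,0,0],"delta_rot":[0,0,0],"hand":5},
  {"delta_pos":[0,0,0],"delta_rot":[0,0,0],"hand":6},
  {"delta_pos":[0,0,0],"delta_rot":[0,0,0],"hand":6},
  {"delta_pos":[0,0,0.5],"delta_rot":[0,0,0],"hand":6},
  {"delta_pos":[0,0,2],"delta_rot":[0,0,0],"hand":6},
  {"delta_pos":[0,0,3],"delta_rot":[0,0,0],"hand":6},
  {"delta_pos":[0,0,3],"delta_rot":[0,0,0],"hand":6},
])

```text
t: 41.85
eef_pos: [0.6386, -0.2438, 0.1987]
ee_rot: [3.141, -0.001, -2.571]
force: [1.1, 0.0, 0.1]
width: 0.06
```

Request:
move_arm([
  {"delta_pos":[-1,3,0],"delta_rot":[0,0,0],"hand":6},
  {"delta_pos":[-1,4,0],"delta_rot":[0,0,0],"hand":6},
  {"delta_pos":[-1,4,0],"delta_rot":[0,0,0],"hand":6},
  {"delta_pos":[-1,4,0],"delta_rot":[0,0,0],"hand":6},
  {"delta_pos":[-1,4,0],"delta_rot":[0,0,0],"hand":6},
  {"delta_pos":[-1,4,0],"delta_rot":[0,0,0],"hand":6},
  {"delta_pos":[-1,4,0],"delta_rot":[0,0,0],"hand":6},
  {"delta_pos":[0,3,0],"delta_rot":[0,0,0],"hand":6},
  {"delta_pos":[0,0,0],"delta_rot":[0,0,0],"hand":6},
  {"delta_pos":[0,0,0],"delta_rot":[0,0,0],"hand":6},
])

```text
t: 42.85
eef_pos: [0.5688, 0.057, 0.1982]
ee_rot: [-3.141, 0.001, -2.57]
force: [0.1, 0.2, 1.2]
width: 0.0599
```

Run:
```python
from h import *
a=[]
for n,c in(("scene",(238,150)),("top",(391,150))):
    f=np.mean([grab_frame(n).astype(float) for _ in range(3)],0); x,y=c; cv2.imwrite(f"pics/full_{n}.png",np.clip(f*1.5,0,255).astype(np.uint8));a.append(cv2.resize(np.clip(f[y-35:y+35,x-35:x+35]*1.8,0,255).astype(np.uint8),None,fx=5.7,fy=5.7,interpolation=cv2.INTER_CUBIC))
    im,back=up(f,tuple(proj(n,[.6389,-.2437,.11]).astype(int)),13,8);v=cv2.GaussianBlur(im.max(2),(0,0),4)
    p,ct=blob(v<(v.min()+np.median(v))/2,back,13);print(n,p,"knob",ray(n,p,.110)*1000,cv2.contourArea(ct)/64)
cv2.imwrite("pics/c1.png",np.hstack(a));print(get_state()["eef_pos"])
```

```text
scene [232.2557 141.8409] knob [ 639.8196 -242.2489] 145.6328125
top [396.4971 142.929 ] knob [ 637.2213 -244.2646] 118.328125
[0.5688 0.0554 0.1977]
```

View pics/c1.png

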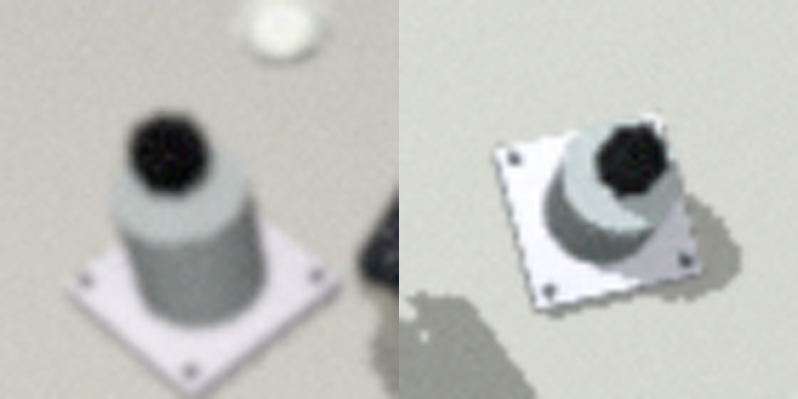

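View pics/full_scene.png

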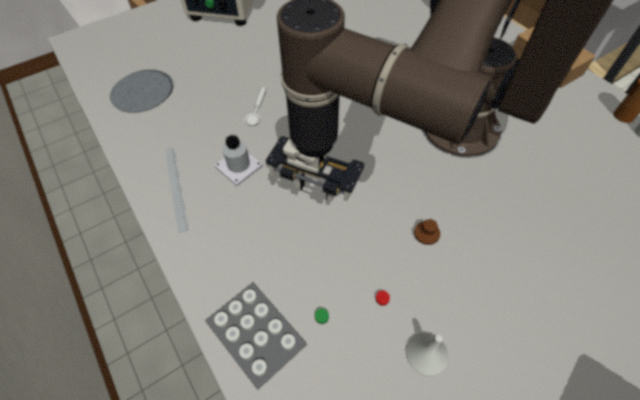

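The cap sits flat on the sleeve, flange flush, with the knob centre at about (638.5,-243.3) and z 110 as expected for a seated cap. The funnel, scoop and look-alikes are where they were. The narrow sleeve is hidden under the arm in this view, so I'll check it in the top view before handing in.

View pics/full_top.png

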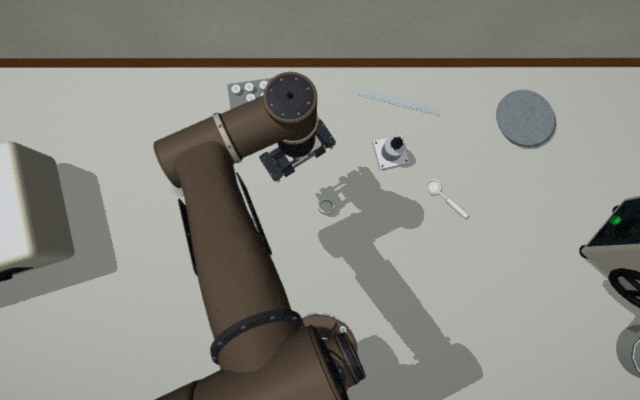

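```bash
python3 -c "
from station import *
print(job_done(), get_state()['t'])"
```

```text
the job is handed in; nothing more can be done
the job is handed in; nothing more can be done
```

The mould is loaded in the order asked and the job is handed in, at about 43 s of the 112 s allowed. Specimen, black tablet, wide sleeve and knobbed cap were each lowered to light contact and released, none of them dropped.

Last checks:
- **Specimen:** about 1 mm from the ram's centre.
- **Tablet:** about 2 mm from centre, seen inside the bore after the sleeve went on. Its outline in both views was partly confused with dark brass or shadow, so that figure is rough.
- **Sleeve:** upright on the plate round the ram. The plate took its full weight at the expected height.
- **Cap:** the spigot entered without contact. The flange met the rim at the expected height (tool at 113 mm) with about 10 N, and it looks flush in both views.
- **Camera agreement:** the two views put the knob centre at (639.8,-242.2) and (637.2,-244.3) mm. They differ by 2–3 mm, about the calibration error, and both lie within 2 mm of the ram axis.
- **Other things:** the narrow sleeve, funnel, scoop, brown cap, and red and green discs look undisturbed. I judged the narrow sleeve from the top view only.

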